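# Overhang the power-supply plate for its transformer screws

## Task

The transformer on this amplifier's power-supply plate is to be unscrewed from below, but a can capacitor has tipped over in the plate's way on the riser: first stand it upright, terminals up, in the gap of the row of capacitors in the tray, and let go of it. Then slide the plate, transformer end first, straight out over the end of the riser, always flat on it, until the line scribed across the plate lies along the riser's edge; the transformer's weight would now tip the plate, so finish while holding the plate down flat in that place and do not let go. Leave everything else on the bench and riser where it stands.

Things in the scene. Friction and masses are not known exactly. Their poses are not given: they have to be found in the camera images.
- riser: Fixed bench riser: a brown wooden top 260 (x) x 460 (y) x 18 mm on two side panels; its top face is level, 70 mm above the bench. Origin: centre of its footprint at bench height. Its y axis runs along its length; the plate goes out over its -y end. It stands in a different place and yaw each time.
- riser_edge (a point): Middle of the riser's -y end edge, at top-face height; axes as the riser's (the edge itself runs along the riser's x; the riser's top lies on the +y side).
- plate: Loose power-supply plate lying flat on the riser: aluminium, 110 (x) x 220 (y) x 4 mm, 0.7 to 0.95 kg with its parts. Origin: centre of its underside, z up. Its -y (transformer) end starts 70 to 100 mm inside the riser's edge, the plate up to 0.1 rad askew. Mid-plate, from y = 8 to 42 mm, is a green board, its parts at most 40 mm above the underside.
- plate_line (a point): Middle of the dark straight line, 2 mm wide, scribed across the whole plate's top along the plate's x, halfway along it (x = 0, y = 0, z = 4 mm in plate axes). The plate's centre of mass lies about 26 mm to the transformer's side (-y) of this line, so with the line at the riser's edge the plate tips unless held.
- heatsink_top (a point): Centre of the top face, 49 mm above the plate's underside, of the finned black heatsink fixed near the plate's inner end: 60 (x) x 28 (y) x 45 mm high, centred 80 mm inward (+y) of the line, rigid, can be gripped across its 28 mm: 24 mm clear to the green board, 16 mm of bare plate behind it. Axes as the plate's.
- transformer_top (a point): Centre of the top face, 56 mm above the plate's underside, of the steel transformer fixed at the plate's outer (-y) end: 66 (x) x 62 (y) x 52 mm high, centred 65 mm outward of the line. Axes as the plate's.
- can: The tipped capacitor: a loose black cylinder 35 mm in diameter and 55 mm long (0.09 kg) with two small metal terminals 5 mm high on its top. Origin: centre of its flat bottom; its z axis runs along it to the terminals. It starts lying on the riser's top between the plate's outer end and the riser's -y edge, terminals roughly towards the robot; it can roll.
- tray: Fixed shallow grey parts tray on the riser, on the side away from the robot, lengthwise along the riser's y: outside 56 (x) x 310 (y) x 10 mm high, walls and floor 3 mm. Origin: centre of its underside; axes as the riser's. It stands at a different place along the riser each time.
- tray_gap (a point): Floor of the tray (3 mm above the riser's top) at the middle of the gap in the row; x across the tray, y along it. The neighbours' axes are 75 mm away along y on either side.
- can_a: Standing neighbour capacitor, same kind as the tipped one, on the -y side of the gap. Origin: centre of its bottom, z up. To be left standing.
- can_b: Standing neighbour capacitor on the +y side of the gap. Origin: centre of its bottom, z up. To be left standing.
- can_c: Standing capacitor beyond can_b, 75 mm farther along +y. Origin: centre of its bottom, z up. To be left standing.
- knob_a: Small black knob, 25 mm across, 16 mm high, standing on the riser behind the plate's inner end; leave alone.
- knob_b: Small black knob, 29 mm across, 18 mm high, standing on the riser behind the plate's inner end; leave alone.
- knob_c: Black knob, 41 mm across, 20 mm high, on the bench left of the riser; leave alone.
- screwdriver: Screwdriver 170 mm long lying on the bench left of the robot; leave alone.
- nut_driver: Nut driver 190 mm long with a black 26 mm handle lying on the bench on the robot's right; leave alone.
- spool: Grey empty solder spool, 54 mm across, 43 mm high, standing on the bench at the far right; leave alone.

How it is judged:
By the outcome, as a careful person would: the job done as asked, in the order asked, and still so for the second after the job is handed in, while the arm keeps its last pose, push and grip.
It also fails if it takes over 67 s, if anything falls off the work surface, if the arm or the gripper's body presses on something with over 40 N, if the wrist force passes 120 N, or if a joint passes its speed limit or range.

## Robot

A 7-joint arm with a two-finger parallel gripper is mounted at the origin on the work surface. World frame = base frame: x ahead of the robot, y to its left, z up, the work surface at z = 0. Lengths are in m, angles in rad, forces in N, time in s.
With the tool pointing down it reaches from about 0.425 to 0.95 m from the base axis. Payload 4.7 kg.
Tool frame: the origin (TCP) lies between the finger pads; the fingertips stand 8 mm ahead of it and the grasp point (between the pads) lies 11 mm behind it; z points along the fingers, y is the direction in which the jaws open and shut (so a half turn about z gives the same grasp; the last joint's range is limited). The gripper opens to 85 mm and grips with 20 to 120 N. Pads are 22 mm wide; open, the fingers measure 114 mm over their backs; the gripper's body (76 mm by 85 mm) begins 54 mm behind the grasp point. The pads swing forward as they close: fully open they stand 13 mm farther back than shut.
Start: joints at [1.193, 0.469, -0.049, 1.532, 0.024, 1.141, -0.082], TCP at [0.231, -0.634, 0.239] pointing down, gripper open.
Joint ranges: [-2.59, 2.59], [-0.33, 1.99], [-1.39, 1.29], [0.1, 2.45], [-1.04, 4.18], [0.21, 1.99], [-2.66, 2.66]. Speed limits (rad/s): [2.57, 2.57, 3.14, 3.14, 3.14, 3.14, 3.14].

## Interface

Orientations are given as a 3x3 rotation matrix whose columns are the frame's x, y, z axes.
In Python, from cell import robot gives the robot as it stands. The module is installed in compiled form; this text tells all that it offers.
- The arm moves only by the tool arm_command, never from a script. Its argument "deltas" is a list of rows, each a list of 5 numbers: the shift along the tool's x, y, z in cm, then the turn about the tool's z in rad, then the finger opening in cm, from 0 to 8.54. A call has exactly 10 rows; each row is the pose to reach, as a shift and turn from the pose measured when the call began, along the tool's axes at that moment; what a row does not reach only later rows make up. A row lasts 1/12 s, in which the tool goes at most 41.7 mm and 7.16 degrees, less where a joint would pass 70% of its speed; a pose out of reach is approached as far as the arm can. A call with a gripper value outside its range is refused whole. The fingers move at their own pace and stop on an object; "force" is the grip in N (left out, the last holds). Time passes only in rows, so rows that repeat a pose let the fingers close, or fill a call up. It gives the time, the measured TCP pose, the force and the opening at its end, in the units of the state.
- robot.read_state(): the state, without advancing time (a new reading comes with each control period).
- robot.snapshot(name): name is "side" or "top"; returns a dict with "pixels" (384x512x3 uint8, red, green, blue), "fx", "fy", "cx", "cy" (pixels), "k1" (the pictures are not rectified: a ray, as slopes to the right and down, at radius r is drawn at 1 + k1 r^2 times it, then the intrinsics apply), "xyz" and "attitude" of the camera in the world. Camera axes: x right, y down, z forward; pixel columns grow to the right and rows downward; lengths in m; the calibration is good to about 2 mm. A picture is of the moment at which its call begins. There is no depth.
- robot.sign_off(): hands the job in, once; it reports no verdict.
The state is a dict: "clock": time; "joints": joint angles; "joint_vel": joint speeds; "joint_efforts": joint torques, N m; "eef_pos": TCP position; "ee_rot": TCP orientation; "contact_force": force on the tool from outside, world axes, zero at the start; "wrist_torque": the same for the moment, N m; "grip_width": finger opening in m.
Only numpy, scipy, OpenCV 4.12 (cv2) and the standard library are available. Lean on these libraries where they do the work, as an engineer would, in place of code of your own. Each camera call takes 0.05 s, during which the arm holds its last target.

## Working session

There is one attempt and no reset: what is moved stays moved. The work goes in short steps, Python scripts to look and compute and a tool call to move; the robot and the scene stay as the last step left them, time stands still between calls to the robot, and variables do not carry over. Pictures are saved under pics/ and viewed, and the job is handed in when it is done.

Besides the shell and the picture viewer there is one more tool, called after ">>>" by a JSON object that holds its "op" and its "data". arm_command: Moves the arm, as the interface text tells. Its arguments: {"type":"object","properties":{"deltas":{"type":"array"},"force":{"type":"number"}},"required":["deltas"]}

```bash
mkdir -p pics; cat > look.py <<'E'
import sys,cv2,pickle
from cell import robot
tag=sys.argv[1]
for n in sys.argv[2:]:
    s=robot.snapshot(n)
    pickle.dump(s,open(f'pics/{n}_{tag}.pkl','wb'))
    im=cv2.cvtColor(s['pixels'],cv2.COLOR_RGB2BGR)
    cv2.imwrite(f'pics/{n}_{tag}.png',cv2.resize(im,(768,576),interpolation=cv2.INTER_CUBIC))
    print(n,{k:s[k] for k in s if k!='pixels'})
st=robot.read_state()
print({k:st[k] for k in('clock','eef_pos','ee_rot','contact_force','grip_width')})
E
python3 look.py 0 side top
```

```text
side {'fx': 450.1392252808881, 'fy': 450.1392252808881, 'cx': 251.03225712745532, 'cy': 186.92897286488784, 'k1': -0.07011485507576579, 'xyz': array([0.41667057, 0.99570543, 0.92096611]), 'attitude': array([[-0.99773231, -0.03722405,  0.0560768 ],
       [-0.0669717 ,  0.63210736, -0.77198127],
       [-0.00671029, -0.77398621, -0.63316689]])}
top {'fx': 456.8978348874181, 'fy': 456.8978348874181, 'cx': 262.96086849588664, 'cy': 195.7195290185672, 'k1': -0.08356257430994132, 'xyz': array([ 0.28726002, -0.03316455,  1.37475024]), 'attitude': array([[ 2.52135048e-03, -9.91619473e-01,  1.29168354e-01],
       [-9.99900960e-01, -7.11501720e-04,  1.40557788e-02],
       [-1.38460804e-02, -1.29191001e-01, -9.91523056e-01]])}
{'clock': 0.1, 'eef_pos': array([ 0.23055518, -0.6338729 ,  0.23835036]), 'ee_rot': array([[ 9.39777112e-01,  3.41787309e-01, -6.43974328e-04],
       [ 3.41787913e-01, -9.39775679e-01,  1.64213284e-03],
       [-4.39312462e-05, -1.76334150e-03, -9.99998444e-01]]), 'contact_force': array([ 0.56478167, -0.83596893, -0.19551815]), 'grip_width': 0.08520461050449141}
```

View pics/top_0.png

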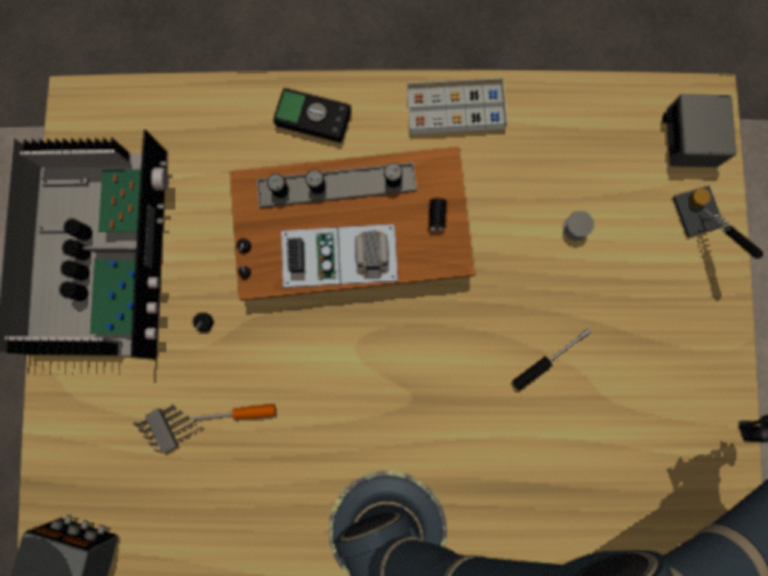

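View pics/side_0.png

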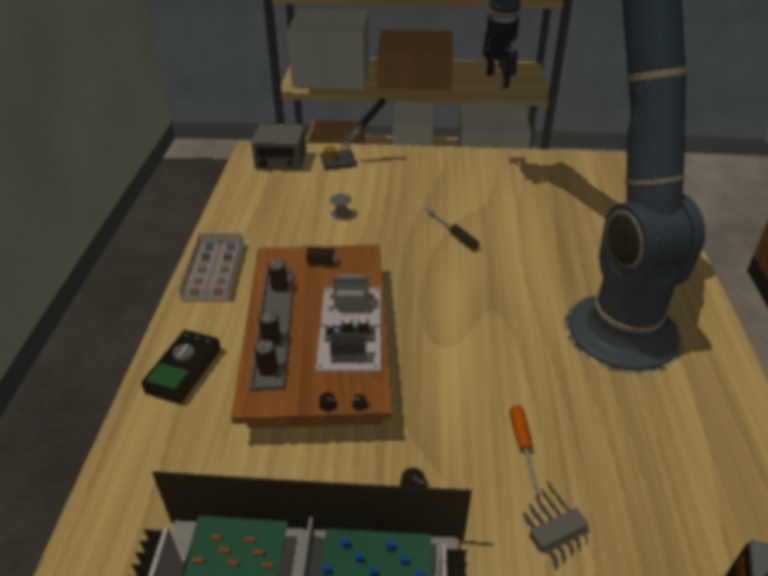

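The top view shows the riser at about (232–473, 150–300), the can lying at (438, 215) and the gap between the cans at (316, 181) and (393, 175). The side view agrees. I'll zoom in and build the geometry helpers.

```bash
cat > geo.py <<'E'
import numpy as np,cv2,pickle
def load(n,t): return pickle.load(open(f'pics/{n}_{t}.pkl','rb'))
def rays(s,uv):
    uv=np.atleast_2d(np.float64(uv)); K=np.array([[s['fx'],0,s['cx']],[0,s['fy'],s['cy']],[0,0,1.]])
    n=cv2.undistortPointsIter(uv[:,None],K,np.array([s['k1'],0,0,0,0.]),None,None,(3,100,1e-12))[:,0]
    d=np.c_[n,np.ones(len(n))]@s['attitude'].T
    return s['xyz'],d/np.linalg.norm(d,axis=1)[:,None]
def onz(s,uv,z):
    o,d=rays(s,uv); return o+d*((z-o[2])/d[:,2])[:,None]
def tri(s1,uv1,s2,uv2):
    o1,d1=rays(s1,uv1);o2,d2=rays(s2,uv2);out=[]
    for a,b in zip(d1,d2):
        t=np.linalg.lstsq(np.c_[a,-b],o2-o1,rcond=None)[0]
        p,q=o1+t[0]*a,o2+t[1]*b; out.append(np.r_[(p+q)/2,np.linalg.norm(p-q)])
    return np.array(out)
def proj(s,P):
    P=np.atleast_2d(np.float64(P)); R=s['attitude'].T
    K=np.array([[s['fx'],0,s['cx']],[0,s['fy'],s['cy']],[0,0,1.]])
    return cv2.projectPoints(P,cv2.Rodrigues(R)[0],-R@s['xyz'],K,np.array([s['k1'],0,0,0,0.]))[0][:,0]
def crop(s,x0,y0,w,h,f,name):
    im=cv2.cvtColor(s['pixels'],cv2.COLOR_RGB2BGR)[y0:y0+h,x0:x0+w]
    im=cv2.resize(im,None,fx=f,fy=f,interpolation=cv2.INTER_CUBIC)
    im=cv2.convertScaleAbs(im,alpha=1.3,beta=10)
    for i in range(0,w,20):
        cv2.putText(im,str(x0+i),(i*f,10),0,.35,(255,255,0)); cv2.line(im,(i*f,12),(i*f,18),(255,255,0))
    for i in range(0,h,20):
        cv2.putText(im,str(y0+i),(0,i*f+4),0,.35,(255,255,0))
    cv2.imwrite('pics/'+name,im)
E
python3 -c "
from geo import *
crop(load('top','0'),148,92,180,115,4,'tc0.png'); crop(load('side','0'),150,155,120,135,4,'sc0.png')"
```

```text
(no output)
```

View pics/tc0.png

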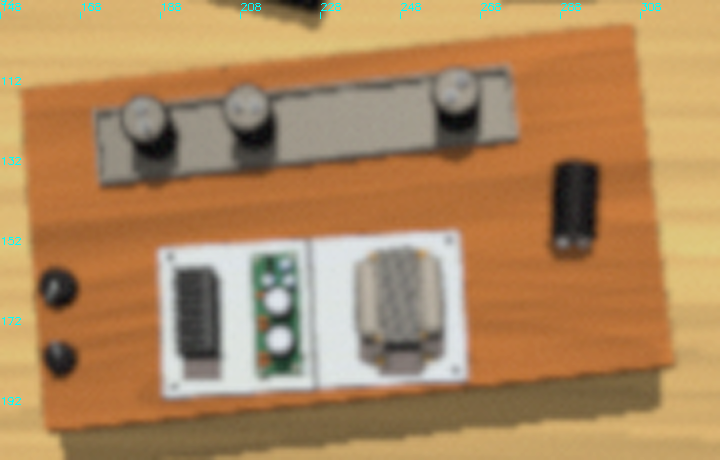

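View pics/sc0.png

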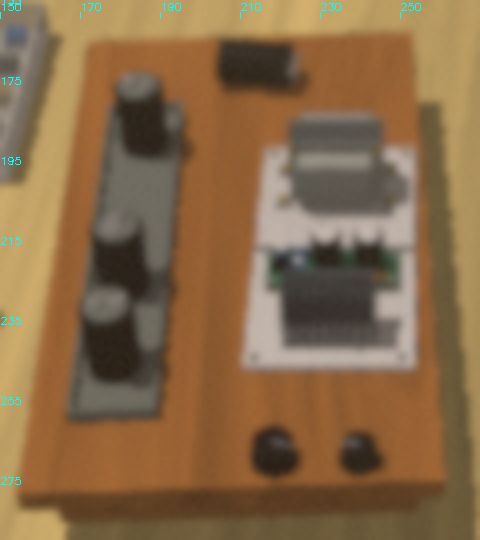

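```bash
cat > m.py <<'E'
from geo import *
t=load('top','0');s=load('side','0')
hsv=cv2.cvtColor(t['pixels'],cv2.COLOR_RGB2HSV)
for p in [(200,140),(300,190),(250,105),(240,160),(290,145),(225,120),(160,200)]: print(p,hsv[p[1],p[0]])
hs=cv2.cvtColor(s['pixels'],cv2.COLOR_RGB2HSV)
for p in [(200,200),(215,170),(220,195),(182,200),(260,200),(200,280)]: print('s',p,hs[p[1],p[0]])
E
python3 m.py
```

```text
(200, 140) [ 14 186 130]
(300, 190) [ 19 128  82]
(250, 105) [ 13 181 135]
(240, 160) [ 19  31 132]
(290, 145) [ 8 49 21]
(225, 120) [ 21  35 116]
(160, 200) [ 18 134 131]
s (200, 200) [ 13 177 108]
s (215, 170) [ 16 113  34]
s (220, 195) [ 14  43 124]
s (182, 200) [23 39 79]
s (260, 200) [ 19 132  77]
s (200, 280) [ 15 187  56]
```

```bash
cat > m.py <<'E'
from geo import *
def quad(mask,roi):
    x,y,w,h=roi; m=np.zeros_like(mask); m[y:y+h,x:x+w]=mask[y:y+h,x:x+w]
    cs,_=cv2.findContours(m,cv2.RETR_EXTERNAL,cv2.CHAIN_APPROX_NONE)
    c=max(cs,key=cv2.contourArea); hull=cv2.convexHull(c)
    q=cv2.approxPolyN(hull,4,ensure_convex=True)[0].astype(float)
    # refine: fit line to contour points near each side
    L=[]
    pts=c[:,0].astype(float)
    for i in range(4):
        a,b=q[i],q[(i+1)%4]; d=(b-a)/np.linalg.norm(b-a); n=np.array([-d[1],d[0]])
        tt=(pts-a)@d; dd=(pts-a)@n
        k=(abs(dd)<2.5)&(tt>.1*np.linalg.norm(b-a))&(tt<.9*np.linalg.norm(b-a))
        vx,vy,x0,y0=cv2.fitLine(pts[k].astype(np.float32),cv2.DIST_HUBER,0,.01,.01).ravel(); L.append((np.array([x0,y0]),np.array([vx,vy])))
    out=[]
    for i in range(4):
        (p,d),(r,e)=L[i-1],L[i]; k=np.linalg.solve(np.c_[d,-e],r-p); out.append(p+k[0]*d)
    return np.array(out)
if __name__=='__main__':
    t=load('top','0');s=load('side','0')
    H=cv2.cvtColor(t['pixels'],cv2.COLOR_RGB2HSV).astype(int);G=cv2.cvtColor(s['pixels'],cv2.COLOR_RGB2HSV).astype(int)
    br=lambda H,v:(((H[...,1]>158)&(H[...,0]<17)&(H[...,2]>v))*255).astype(np.uint8)
    gray=lambda H,v:(((H[...,1]<80)&(H[...,2]>v))*255).astype(np.uint8)
    for nm,cam,HH,z,roi in(('top',t,H,.07,(148,92,180,120)),('side',s,G,.07,(150,155,125,135))):
        m=br(HH,75); m=cv2.morphologyEx(m,cv2.MORPH_CLOSE,np.ones((3,3),np.uint8)); cv2.imwrite(f'pics/m_{nm}.png',m)
        q=quad(m,roi);P=onz(cam,q,z); print(nm,'riser',q.round(1).tolist(),P.round(4)[:,:2].tolist(),np.linalg.norm(P-np.roll(P,-1,0),axis=1).round(4))
    for nm,cam,HH,roi in(('top',t,H,(184,148,84,46)),('side',s,G,(208,182,48,70))):
        m=cv2.morphologyEx(gray(HH,60),cv2.MORPH_CLOSE,np.ones((3,3),np.uint8))
        q=quad(m,roi);P=onz(cam,q,.074); print(nm,'plate',q.round(1).tolist(),P.round(4)[:,:2].tolist(),np.linalg.norm(P-np.roll(P,-1,0),axis=1).round(4))
    # can blob
    for nm,cam,HH,roi in(('top',t,H,(281,126,24,34)),('side',s,G,(200,160,32,20))):
        x,y,w,h=roi; m=((HH[...,2]<55)*255).astype(np.uint8); mm=np.zeros_like(m);mm[y:y+h,x:x+w]=m[y:y+h,x:x+w]
        M=cv2.moments(mm,True); c=np.array([M['m10'],M['m01']])/M['m00']
        cs,_=cv2.findContours(mm,0,1); r=cv2.minAreaRect(max(cs,key=cv2.contourArea)); print(nm,'can',c,r,onz(cam,[c],.0875),cv2.boxPoints(r).tolist())
E
python3 m.py
```

```text
top riser [[315.20001220703125, 183.0], [159.60000610351562, 199.6999969482422], [153.1999969482422, 114.19999694824219], [305.1000061035156, 98.19999694824219]] [[0.4945, -0.1657], [0.4455, 0.285], [0.7023, 0.3133], [0.7496, -0.1392]] [0.4533 0.2584 0.455  0.2565]
side riser [[260.79998779296875, 274.3999938964844], [154.10000610351562, 279.20001220703125], [172.8000030517578, 165.60000610351562], [251.89999389648438, 163.8000030517578]] [[0.4462, 0.2901], [0.7011, 0.3215], [0.748, -0.1343], [0.4972, -0.1581]] [0.2568 0.4582 0.2519 0.4511]
top plate [[264.29998779296875, 186.39999389648438], [188.0, 190.8000030517578], [188.0, 153.6999969482422], [262.5, 149.39999389648438]] [[0.4838, -0.0186], [0.4709, 0.2019], [0.5804, 0.2046], [0.5928, -0.013]] [0.2208 0.1095 0.218  0.1091]
side plate [[253.0, 196.60000610351562], [253.0, 246.0], [210.3000030517578, 246.0], [219.8000030517578, 161.8000030517578]] [[0.483, 0.0069], [0.4706, 0.2014], [0.5801, 0.2081], [0.5998, -0.1575]] [0.1949 0.1097 0.3662 0.2016]
top can [291.22772277 142.02475248] ((291.5, 142.5), (19.0, 11.0), 90.0) [[ 0.61136281 -0.09614921  0.0875    ]] [[286.0, 133.0], [297.0, 133.0], [297.0, 152.0], [286.0, 152.0]]
side can [213.30601093 171.10382514] ((213.5, 171.0), (10.0, 17.0), 90.0) [[ 0.6108706  -0.09001571  0.0875    ]] [[205.0, 166.0], [222.0, 166.0], [222.0, 176.0], [205.0, 176.0]]
```

```bash
cat > m2.py <<'E'
from geo import *
t=load('top','0');s=load('side','0')
# crop px->pix: px/4+x0
T=lambda a:[(x/4+148-.375,y/4+92-.375) for x,y in a]; S=lambda a:[(x/4+150-.375,y/4+155-.375) for x,y in a]
names=['plate -y far','plate +y near(left)','plate +y far','line far','line near','riser -x+y','riser +x+y','riser +x-y','tray +x-y','tray +x+y','topA','topB','topC','can bot-topedge']
a=T([(460,231),(163,398),(157,248),(308,240),(316,388),(48,431),(21,89),(634,24),(510,66),(93,110),(456,88),(246,102),(144,117)])
b=S([(265,146),(417,370),(241,370),(258,250),(417,250),(444,485),(18,496),(87,42),(117,102),(68,418),(138,86),(118,220),(106,300)])
for n,r in zip(names,tri(t,a,s,b)): print(n,r.round(4))
E
python3 m2.py
```

```text
plate -y far [ 0.5936 -0.0134  0.0723  0.0007]
plate +y near(left) [0.4694 0.2015 0.0703 0.0021]
plate +y far [5.814e-01 2.086e-01 7.030e-02 1.000e-04]
line far [0.5857 0.0976 0.072  0.002 ]
line near [0.4765 0.0904 0.0715 0.0023]
riser -x+y [0.447  0.2871 0.061  0.0008]
riser +x+y [0.704  0.3156 0.0651 0.0015]
riser +x-y [ 0.754  -0.1427  0.0651  0.0016]
tray +x-y [ 0.7131 -0.0499  0.0801  0.0047]
tray +x+y [0.6844 0.2587 0.0732 0.0021]
topA [ 0.6835 -0.0111  0.1263  0.0013]
topB [0.6706 0.1369 0.1313 0.0044]
topC [6.626e-01 2.096e-01 1.293e-01 6.000e-04]
```

```bash
cat > m3.py <<'E'
from geo import *
t=load('top','0');s=load('side','0')
T=lambda a:[(x/4+148-.375,y/4+92-.375) for x,y in a]; S=lambda a:[(x/4+150-.375,y/4+155-.375) for x,y in a]
print(onz(t,T([(577,161),(573,238)]),.105).round(4))
print('edges L,R',onz(t,T([(556,165),(553,238),(599,165),(595,238)]),.0875).round(4))
print('side ends',onz(s,S([(219,66),(294,68)]),.0875).round(4))
print('side top/bot edge',onz(s,S([(230,41),(285,45)]),.100).round(4),onz(s,S([(230,90),(285,90)]),.075).round(4))
crop(t,278,124,34,40,16,'tcan.png');crop(s,198,158,40,26,16,'scan.png')
E
python3 m3.py
```

```text
[[ 0.6367 -0.0973  0.105 ]
 [ 0.5804 -0.0941  0.105 ]]
edges L,R [[ 0.6386 -0.083   0.0875]
 [ 0.5845 -0.0806  0.0875]
 [ 0.6386 -0.1141  0.0875]
 [ 0.5845 -0.1108  0.0875]]
side ends [[ 0.6382 -0.0883  0.0875]
 [ 0.5805 -0.0891  0.0875]]
side top/bot edge [[ 0.6311 -0.104   0.1   ]
 [ 0.5883 -0.1013  0.1   ]] [[ 0.6287 -0.075   0.075 ]
 [ 0.5867 -0.0775  0.075 ]]
```

View pics/tcan.png

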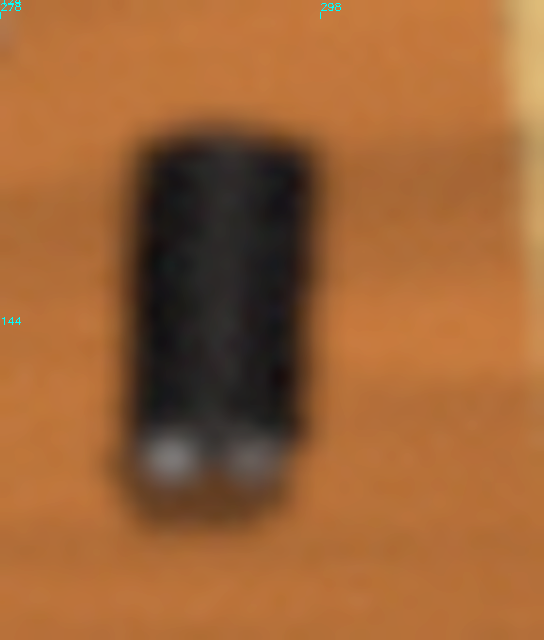

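View pics/scan.png

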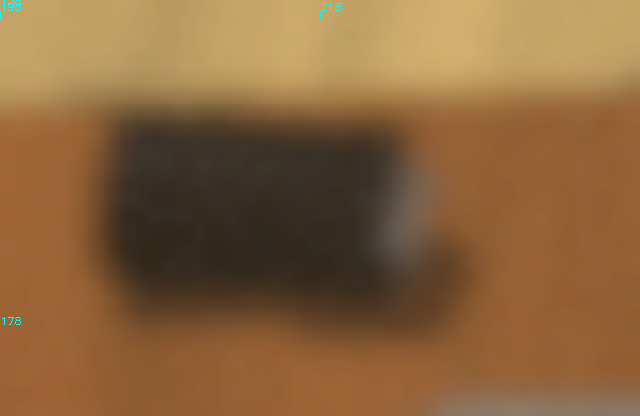

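```bash
cat > to.py <<'E'
import sys,numpy as np
from cell import robot
# usage: x y z [yaw of tool x]
st=robot.read_state();R=st['ee_rot'];p=st['eef_pos']
a=[float(v) for v in sys.argv[1:]]
yaw=np.arctan2(R[1,0],R[0,0])
print('t',st['clock'],'p',p.round(4),'yaw',yaw.round(4),'F',st['contact_force'].round(2),'M',st['wrist_torque'].round(2),'w',round(st['grip_width'],4))
if len(a)>=3:
    d=R.T@(np.array(a[:3])-p)*100
    print('delta cm',d.round(2),'turn',round(yaw-a[3],4) if len(a)>3 else 0)
E
python3 to.py .582 -.095 .17 -.05
```

```text
t 0.1 p [ 0.2306 -0.6339  0.2384] yaw 0.3488 F [ 0.56 -0.84 -0.2 ] M [-0.03  0.01 -0.01] w 0.0852
delta cm [ 51.45 -38.62   6.9 ] turn 0.3988
```

>>> {"op": "arm_command", "data": {"deltas": [[3,-2.2,0,0.04,8.5],[6,-4.5,0,0.08,8.5],[9,-6.8,0,0.12,8.5],[12,-9,0,0.16,8],[15,-11.3,0,0.2,7],[18,-13.5,0,0.24,6],[21,-15.8,0.5,0.28,6],[24,-18,1,0.32,6],[27,-20.3,1.5,0.36,6],[30,-22.5,2,0.4,6]]}}

```text
clock: 0.93
eef_pos: [0.436, -0.3179, 0.2183]
ee_rot: [[0.999, -0.053, -0.001], [-0.053, -0.999, 0.002], [-0.001, -0.002, -1.0]]
contact_force: [0.4, 0.1, -0.1]
grip_width: 0.0602
```

```bash
python3 to.py .582 -.095 .16 -.05
```

```text
t 0.9333 p [ 0.436  -0.3179  0.2183] yaw -0.0531 F [ 0.42  0.1  -0.15] M [ 0.01 -0.01 -0.03] w 0.0602
delta cm [ 13.41 -23.03   5.86] turn -0.0031
```

>>> {"op": "arm_command", "data": {"deltas": [[2.2,-3.8,0.5,0,6],[4.4,-7.6,1,0,6],[6.6,-11.4,1.5,0,6],[8.8,-15.2,2.5,0,6],[11,-19,3.5,0,6],[12.6,-21.8,4.7,0,6],[13.4,-23,5.8,0,6],[13.4,-23,5.8,0,6],[13.4,-23,5.8,0,6],[13.4,-23,5.8,0,6]]}}

```text
clock: 1.77
eef_pos: [0.5814, -0.0964, 0.1603]
ee_rot: [[0.999, -0.054, -0.002], [-0.054, -0.999, 0.001], [-0.002, -0.001, -1.0]]
contact_force: [-0.9, 0.4, 0.8]
grip_width: 0.0602
```

```bash
python3 to.py .582 -.095 .082 -.05; python3 look.py 1 side top|tail -1; python3 -c "
from geo import *
t=load('top',1);s=load('side',1)
print(proj(t,[[.582,-.095,.16],[.582,-.095,.09]]),proj(s,[[.582,-.095,.16],[.582,-.095,.09]]))
crop(t,250,100,80,75,8,'tc1.png');crop(s,180,110,80,75,8,'sc1.png')"
```

```text
t 1.7667 p [ 0.5814 -0.0964  0.1603] yaw -0.0542 F [-0.91  0.39  0.78] M [-0.04 -0.01  0.04] w 0.0602
delta cm [ 0.07 -0.14  7.83] turn -0.0042
       [-8.73617557e-04, -7.54556625e-04, -9.99999334e-01]]), 'contact_force': array([-0.58713176, -0.45593069,  0.34455392]), 'grip_width': 0.06030386750227394}
[[292.13616993 146.0021898 ]
 [290.93583001 151.77077498]] [[221.74417719 150.95401134]
 [222.82957985 169.79777173]]
```

View pics/tc1.png

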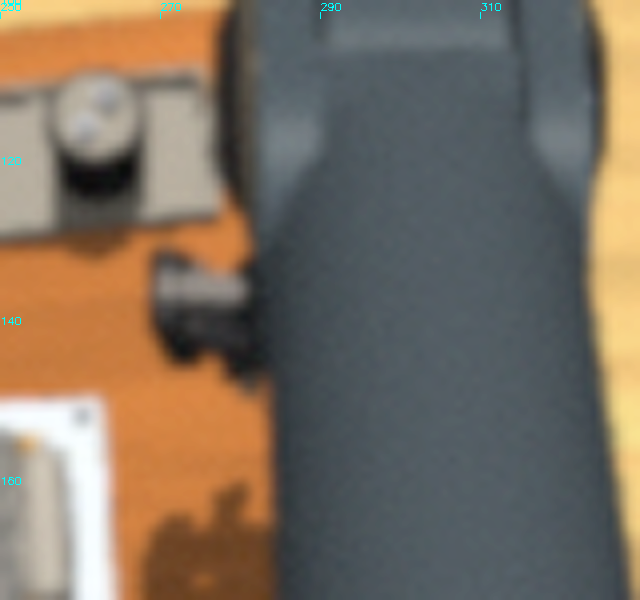

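View pics/sc1.png

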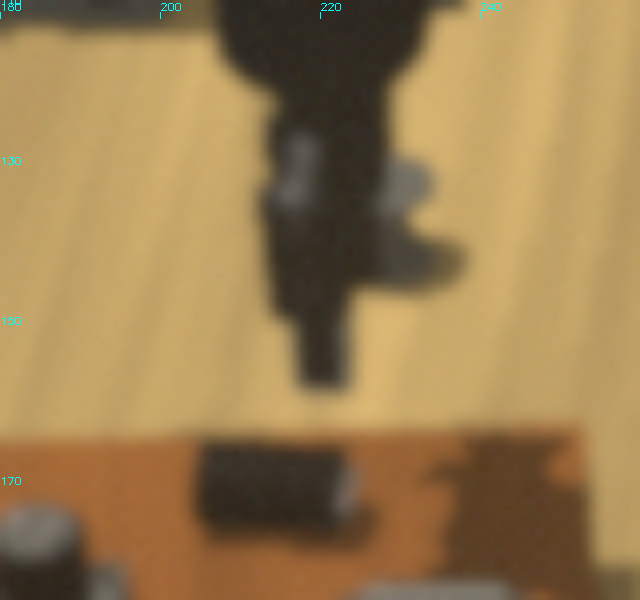

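>>> {"op": "arm_command", "data": {"deltas": [[0.1,-0.1,1,0,6],[0.1,-0.1,2.5,0,6],[0.1,-0.1,4,0,6],[0.1,-0.1,5.5,0,6],[0.1,-0.1,6.6,0,6],[0.1,-0.1,7.3,0,6],[0.1,-0.1,7.7,0,6],[0.1,-0.1,7.7,0,5],[0.1,-0.1,7.7,0,4],[0.1,-0.1,7.7,0,3.7]], "force": 20}}

```text
clock: 2.7
eef_pos: [0.5831, -0.0964, 0.0848]
ee_rot: [[0.998, -0.056, 0.001], [-0.056, -0.998, 0.001], [0.001, -0.001, -1.0]]
contact_force: [0.2, -1.0, 0.1]
grip_width: 0.037
```

```bash
python3 to.py .582 -.095 .082 -.05; python3 look.py 2 side|tail -1; python3 -c "
from geo import *
s=load('side',2)
crop(s,180,110,80,75,8,'sc2.png')"
```

```text
t 2.7 p [ 0.5831 -0.0964  0.0848] yaw -0.0562 F [ 0.2  -0.96  0.12] M [-0.03 -0.   -0.01] w 0.037
delta cm [-0.11 -0.13  0.28] turn -0.0062
       [ 7.33972041e-04, -6.24511951e-04, -9.99999536e-01]]), 'contact_force': array([ 0.14022899, -0.3918029 , -0.33895045]), 'grip_width': 0.03727693640422252}
```

View pics/sc2.png

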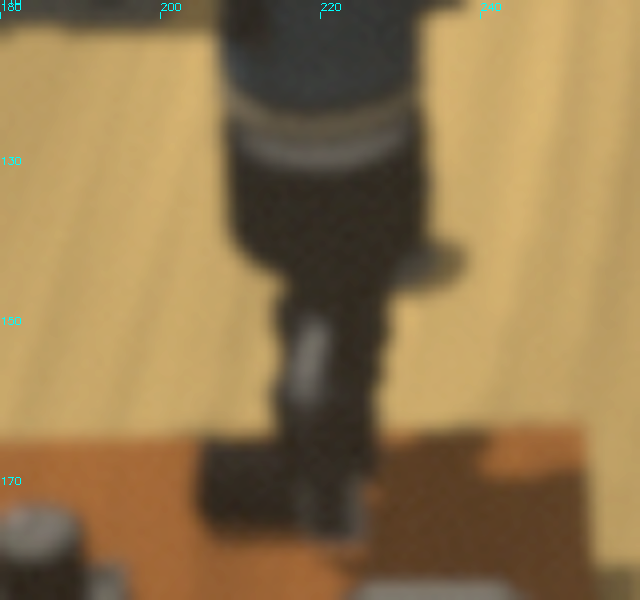

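>>> {"op": "arm_command", "data": {"deltas": [[0,0,0.2,0,3.5],[0,0,0.2,0,3.2],[0,0,0.2,0,3.0],[0,0,0.2,0,3.0],[0,0,0.2,0,3.0],[0,0,-0.5,0,3.0],[0,0,-1.5,0,3.0],[0,0,-2.5,0,3.0],[0,0,-3.5,0,3.0],[0,0,-3.5,0,3.0]], "force": 20}}

```text
clock: 3.58
eef_pos: [0.5847, -0.0965, 0.1226]
ee_rot: [[0.998, -0.056, 0.006], [-0.056, -0.998, 0.0], [0.006, -0.0, -1.0]]
contact_force: [0.2, 0.4, 0.1]
grip_width: 0.034
```

```bash
python3 to.py .582 -.095 .082 -.05; python3 look.py 3 side|tail -1; python3 -c "
from geo import *
s=load('side',3)
crop(s,180,100,80,75,8,'sc3.png')"
```

```text
t 3.5833 p [ 0.5847 -0.0965  0.1226] yaw -0.0562 F [0.15 0.43 0.14] M [-0.04 -0.05  0.02] w 0.034
delta cm [-0.3  -0.13  4.06] turn -0.0062
       [ 3.94971519e-03, -4.13677015e-04, -9.99992114e-01]]), 'contact_force': array([-0.37190946,  0.2188442 , -0.27582245]), 'grip_width': 0.03426473242547263}
```

View pics/sc3.png

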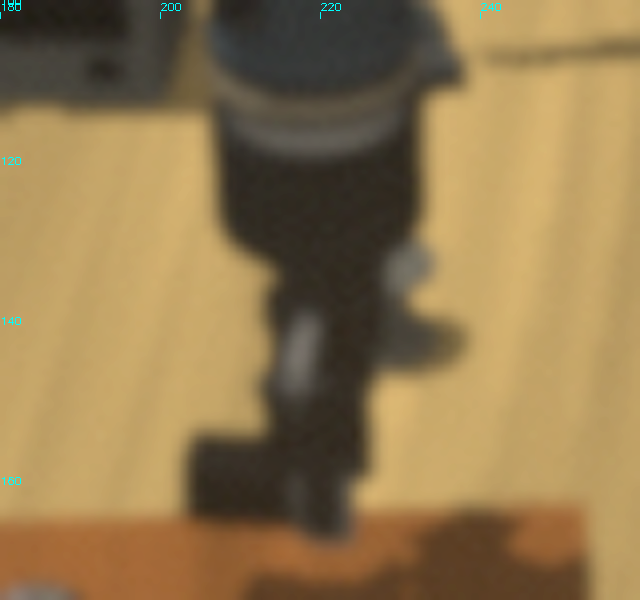

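```bash
cat > m4.py <<'E'
from geo import *
t=load('top','0');s=load('side','0')
T=lambda a:[(x/4+148-.375,y/4+92-.375) for x,y in a]; S=lambda a:[(x/4+150-.375,y/4+155-.375) for x,y in a]
u=np.array([.994,.106])/np.hypot(.994,.106)
def sh(n,P): print(n,P.round(4).tolist(),'ux',(P[:,:2]@u).round(4))
sh('near top',onz(t,T([(101,185),(519,139)]),.08)); sh('far top',onz(t,T([(93,110),(510,66)]),.08))
sh('side near',onz(s,S([(183,102),(158,415)]),.08)); sh('side far',onz(s,S([(117,102),(68,418)]),.08))
print('caps A,B,C top at .128'); sh('t',onz(t,T([(456,92),(247,106),(145,120)]),.128)); sh('s',onz(s,S([(138,86),(118,222),(106,300)]),.128))
for z in [.08]:print('target ux', np.array([.597,.063])@u)
crop(t,165,100,120,45,6,'tt.png')
E
python3 m4.py; python3 to.py .580 .063 .160 .106
```

```text
near top [[0.6265, 0.2494, 0.08], [0.6602, -0.0564, 0.08]] ux [0.6495 0.6505]
far top [[0.6834, 0.2572, 0.08], [0.7156, -0.0499, 0.08]] ux [0.7069 0.7063]
side near [[0.6608, -0.0521, 0.08], [0.6257, 0.2587, 0.08]] ux [0.6515 0.6496]
side far [[0.7107, -0.0492, 0.08], [0.6812, 0.2648, 0.08]] ux [0.7014 0.7054]
caps A,B,C top at .128
t [[0.6807, -0.0111, 0.128], [0.671, 0.1367, 0.128], [0.6611, 0.2091, 0.128]] ux [0.6757 0.6817 0.6796]
s [[0.6823, -0.0088, 0.128], [0.669, 0.136, 0.128], [0.6628, 0.2083, 0.128]] ux [0.6775 0.6796 0.6811]
target ux 0.60031455428188
t 3.6333 p [ 0.5841 -0.0965  0.1215] yaw -0.0562 F [-0.37  0.22 -0.28] M [ 0.01  0.06 -0.01] w 0.0343
delta cm [ -1.29 -15.9   -3.85] turn -0.1622
```

View pics/tt.png

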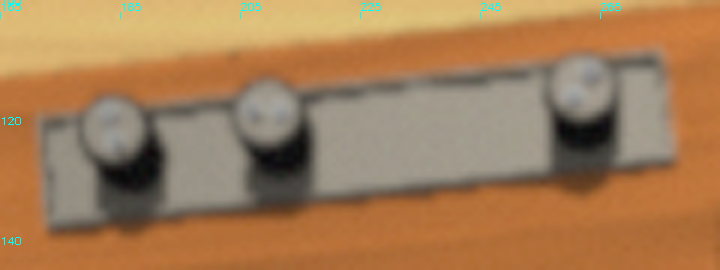

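```bash
python3 to.py .657 -.2216 .13 1.677; python3 -c "
from cell import robot;print(robot.read_state()['joints'].round(2))"
```

```text
t 3.6333 p [ 0.5841 -0.0965  0.1215] yaw -0.0562 F [-0.37  0.22 -0.28] M [ 0.01  0.06 -0.01] w 0.0343
delta cm [ 7.99 12.08 -0.82] turn -1.7332
[ 0.26  0.47 -0.22  1.84  0.13  0.84 -1.65]
```

>>> {"op": "arm_command", "data": {"deltas": [[0.5,1,-1,-0.12,3.0],[1,2,-2,-0.24,3.0],[1.5,3,-3,-0.36,3.0],[2,4,-3,-0.48,3.0],[3,5,-3,-0.6,3.0],[4,6,-3,-0.72,3.0],[5,7,-3,-0.84,3.0],[6,9,-3,-0.96,3.0],[7,11,-3,-1.08,3.0],[8,12.1,-3,-1.2,3.0]], "force": 20}}

```text
clock: 4.47
eef_pos: [0.6566, -0.2252, 0.1511]
ee_rot: [[0.411, 0.911, 0.003], [0.911, -0.411, -0.002], [-0.0, 0.003, -1.0]]
contact_force: [0.0, -0.2, -1.0]
grip_width: 0.0338
```

```bash
python3 to.py .657 -.2216 .072 1.677
```

```text
t 4.4667 p [ 0.6566 -0.2252  0.1511] yaw 1.1468 F [ 0.   -0.23 -1.02] M [-0.05  0.05 -0.01] w 0.0338
delta cm [ 0.35 -0.14  7.91] turn -0.5302
```

>>> {"op": "arm_command", "data": {"deltas": [[0.1,-0.1,0,-0.12,3.0],[0.2,-0.1,0,-0.24,3.0],[0.3,-0.1,0,-0.36,3.0],[0.3,-0.1,0,-0.48,3.0],[0.3,-0.1,1,-0.53,3.0],[0.3,-0.1,3,-0.53,3.0],[0.3,-0.1,5,-0.53,3.0],[0.3,-0.1,7,-0.53,3.0],[0.3,-0.1,7.9,-0.53,3.0],[0.3,-0.1,7.9,-0.53,3.0]], "force": 20}}

```text
clock: 5.3
eef_pos: [0.655, -0.2221, 0.0689]
ee_rot: [[-0.106, 0.994, -0.003], [0.994, 0.106, -0.0], [0.0, -0.003, -1.0]]
contact_force: [-0.4, -0.8, -0.8]
grip_width: 0.0338
```

```bash
python3 to.py .657 -.2216 .072 1.677;  python3 look.py 4 side top|tail -1; python3 -c "
from geo import *
s=load('side',4);t=load('top',4)
crop(s,160,100,100,75,8,'sc4.png');crop(t,280,90,80,75,8,'tc4.png')"
```

```text
t 5.3 p [ 0.655  -0.2221  0.0689] yaw 1.6768 F [-0.41 -0.78 -0.77] M [-0.07  0.02  0.03] w 0.0338
delta cm [ 0.03  0.2  -0.31] turn -0.0002
       [-0.00166862,  0.00264709, -0.9999951 ]]), 'contact_force': array([ 0.00927468, -0.11929379, -0.77073059]), 'grip_width': 0.03368817995713072}
```

View pics/sc4.png

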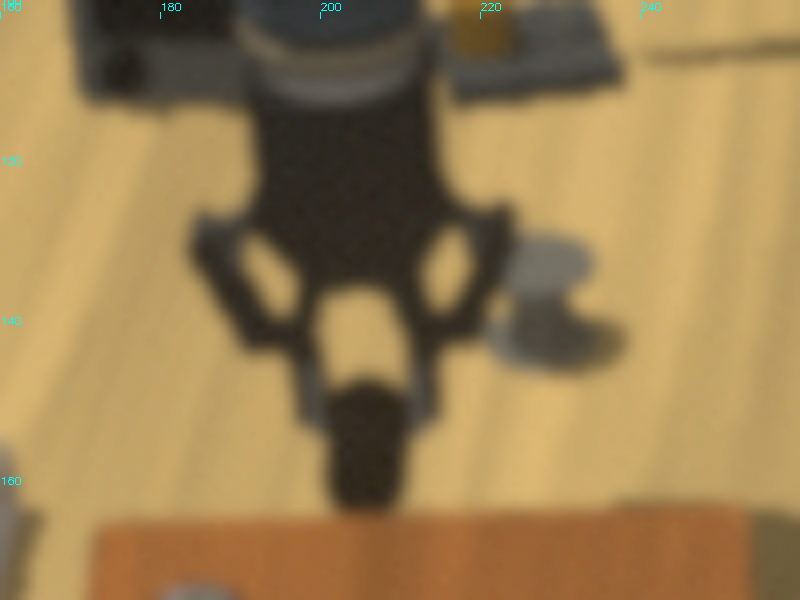

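View pics/tc4.png

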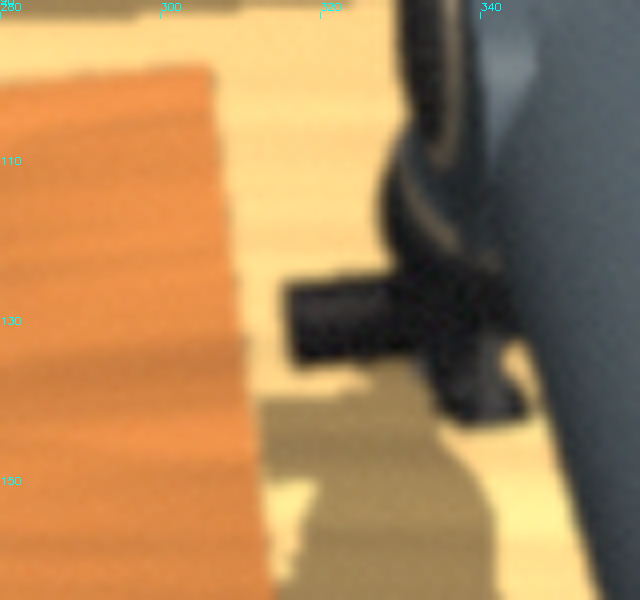

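>>> {"op": "arm_command", "data": {"deltas": [[0.2,0,-0.2,0,3.0],[0.5,0,-0.2,0,3.0],[0.9,0,-0.2,0,3.0],[1.2,0,-0.2,0,3.0],[1.4,0,-0.2,0,3.0],[1.5,0,-0.2,0,3.0],[1.6,0,-0.2,0,3.0],[1.7,0,-0.2,0,3.0],[1.8,0,-0.2,0,3.0],[1.8,0,-0.2,0,3.0]], "force": 20}}

```text
clock: 6.23
eef_pos: [0.6557, -0.2068, 0.0746]
ee_rot: [[-0.104, 0.995, 0.004], [0.995, 0.104, -0.004], [-0.005, 0.003, -1.0]]
contact_force: [0.7, -5.7, 0.2]
grip_width: 0.0342
```

```bash
python3 to.py
```

```text
t 6.2333 p [ 0.6557 -0.2068  0.0746] yaw 1.6751 F [ 0.69 -5.71  0.19] M [-1.01 -0.15 -0.07] w 0.0342
```

>>> {"op": "arm_command", "data": {"deltas": [[0.2,0,0,0,3.0],[0.4,0,-0.1,0,3.0],[0.5,0,-0.3,0,3.0],[0.6,0,-0.6,0,3.0],[0.7,0,-0.9,0,3.0],[0.85,0,-1.2,0,3.0],[1.0,0,-1.5,0,3.0],[1.2,0,-1.8,0,3.0],[1.45,0,-2.1,0,3.0],[1.5,0,-2.2,0,3.0]], "force": 20}}

```text
clock: 7.07
eef_pos: [0.6539, -0.1917, 0.097]
ee_rot: [[-0.105, 0.995, 0.004], [0.994, 0.105, -0.005], [-0.005, 0.003, -1.0]]
contact_force: [-0.4, -5.3, -1.0]
grip_width: 0.034
```

```bash
python3 to.py;  python3 look.py 5 side top|tail -1; python3 -c "
from geo import *
s=load('side',5);t=load('top',5)
crop(s,160,100,100,75,8,'sc5.png');crop(t,280,90,80,75,8,'tc5.png')"
```

```text
t 7.0667 p [ 0.6539 -0.1917  0.097 ] yaw 1.6756 F [-0.38 -5.34 -1.03] M [-1.21 -0.04 -0.05] w 0.034
       [-0.00536871,  0.00312034, -0.99998072]]), 'contact_force': array([-0.55733418, -5.6027871 , -0.17709267]), 'grip_width': 0.034110862242285114}
```

View pics/sc5.png

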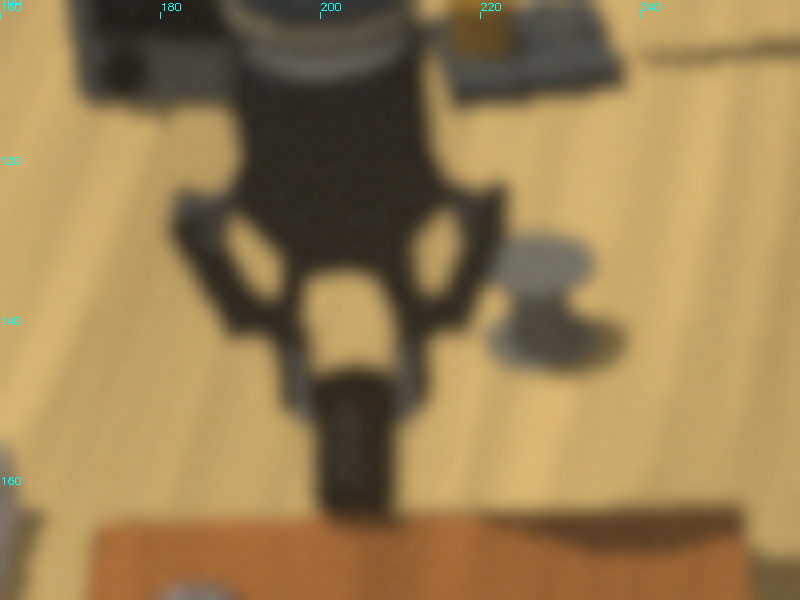

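View pics/tc5.png

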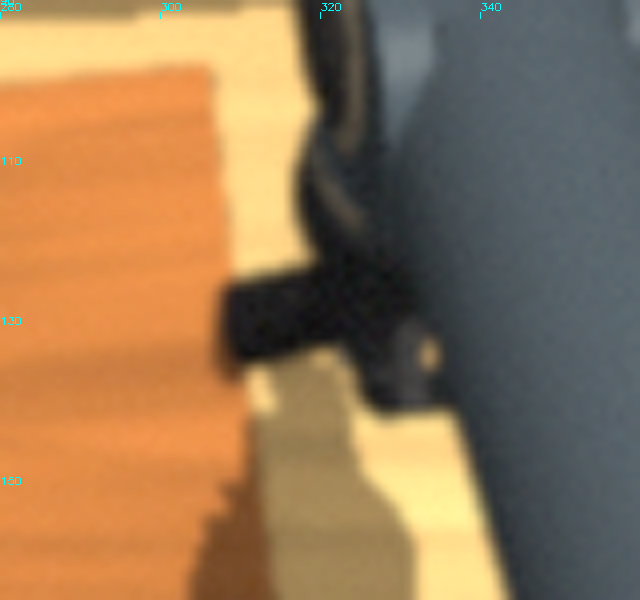

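>>> {"op": "arm_command", "data": {"deltas": [[0.3,0,-0.3,0,3.0],[0.6,0,-0.6,0,3.0],[1.0,0,-0.85,0,3.0],[1.4,0,-1.05,0,3.0],[1.8,0,-1.25,0,3.0],[2.2,0,-1.4,0,3.0],[2.6,0,-1.5,0,3.0],[3.0,0,-1.6,0,3.0],[3.4,0,-1.65,0,3.0],[3.6,0,-1.65,0,3.0]], "force": 20}}

```text
clock: 8.0
eef_pos: [0.6506, -0.1557, 0.114]
ee_rot: [[-0.105, 0.994, 0.005], [0.994, 0.105, -0.006], [-0.006, 0.004, -1.0]]
contact_force: [0.7, -6.1, 5.4]
grip_width: 0.0338
```

```bash
python3 to.py;  python3 look.py 6 side top|tail -1; python3 -c "
from geo import *
s=load('side',6);t=load('top',6)
crop(s,160,100,100,75,8,'sc6.png');crop(t,280,90,80,75,8,'tc6.png')"
```

```text
t 8.0 p [ 0.6506 -0.1557  0.114 ] yaw 1.6758 F [ 0.74 -6.05  5.44] M [-1.51  0.18  0.01] w 0.0338
       [-0.00566133,  0.00407475, -0.99997567]]), 'contact_force': array([-0.71541577, -3.68133287,  4.75503619]), 'grip_width': 0.03400073574678815}
```

View pics/sc6.png

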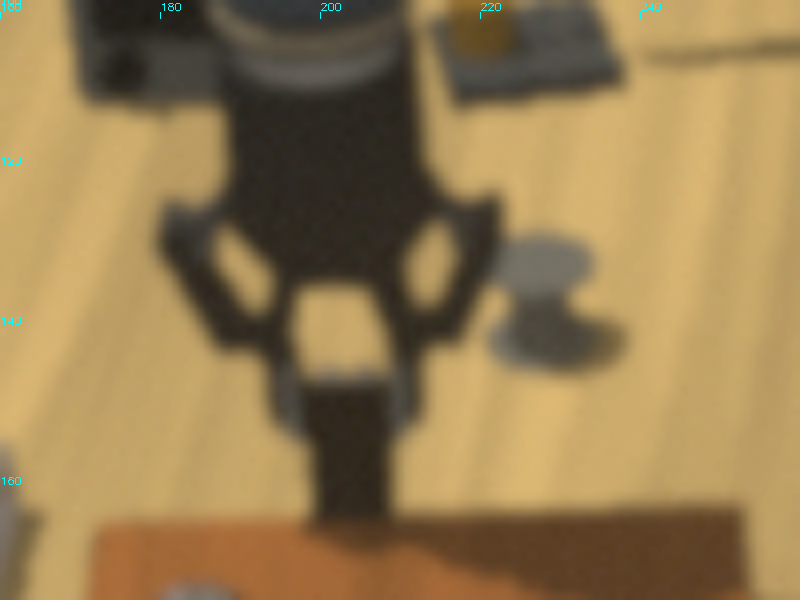

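View pics/tc6.png

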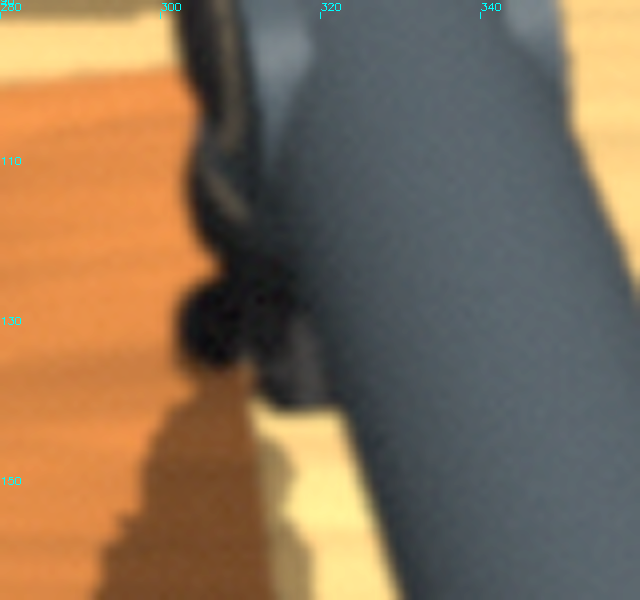

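>>> {"op": "arm_command", "data": {"deltas": [[0.0,0,-0.6,0,3.0],[0.5,0,-1.2,0,3.0],[2,0,-1.2,0,3.0],[4,0,-1.2,0,3.0],[5,0,-1.2,0,3.0],[5,0,-0.8,0,3.0],[5,0,-0.4,0,3.0],[5,0,-0.2,0,3.0],[5,0,0,0,3.0],[5,0,0.1,0,3.0]], "force": 20}}

```text
clock: 8.93
eef_pos: [0.6453, -0.1067, 0.1143]
ee_rot: [[-0.103, 0.995, 0.004], [0.995, 0.103, -0.006], [-0.006, 0.003, -1.0]]
contact_force: [-5.8, 0.1, 14.6]
grip_width: 0.0336
```

```bash
python3 to.py;  python3 look.py 7 side top|tail -1; python3 -c "
from geo import *
s=load('side',7);t=load('top',7)
crop(s,160,100,100,75,8,'sc7.png');crop(t,260,90,80,75,8,'tc7.png')"
```

```text
t 8.9333 p [ 0.6453 -0.1067  0.1143] yaw 1.674 F [-5.82  0.15 14.62] M [0.15 1.47 0.05] w 0.0336
       [-0.00613464,  0.0035122 , -0.99997501]]), 'contact_force': array([-5.19531048,  0.50608256, 10.82089209]), 'grip_width': 0.033996789920751835}
```

View pics/sc7.png

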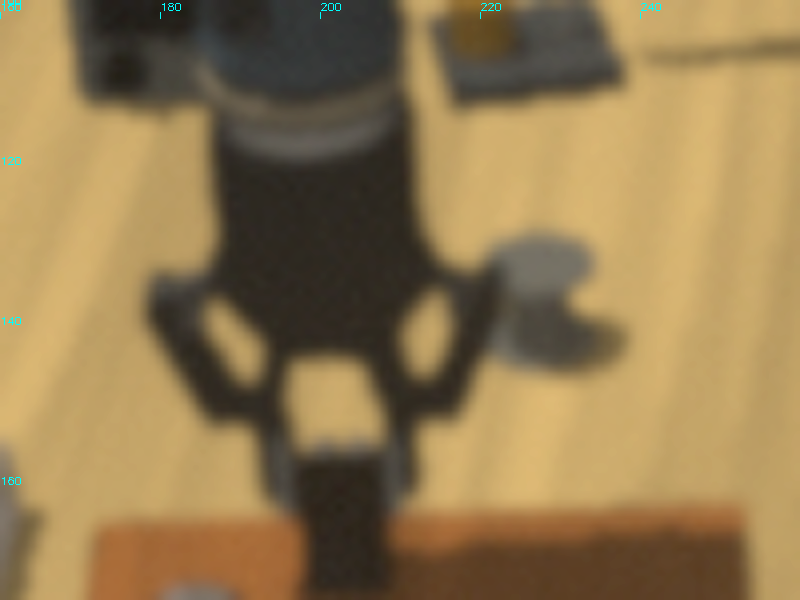

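View pics/tc7.png

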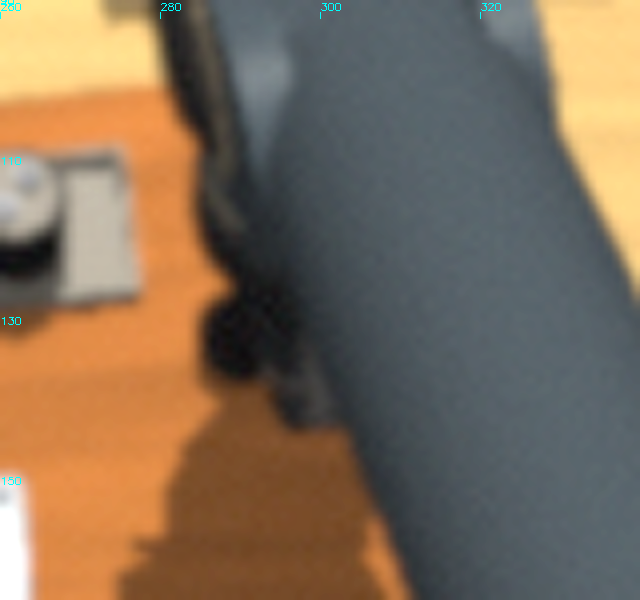

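```bash
python3 - <<'E'
from geo import *
s=load('side',7);t=load('top',7)
print('near rim bottom',onz(s,[(203.3,173.6)],.07).round(4))
print('left rim',onz(t,[(285.2,132)],.125).round(4),onz(t,[(285.2,136)],.07).round(4))
u=np.array([.9944,.106]);v=np.array([-.106,.9944])
p=np.array([.6453,-.1067]);print(p@u,p@v)
G=.678*u-.009*v;print('gap',G)
E
python3 to.py
```

```text
near rim bottom [[ 0.6443 -0.0983  0.07  ]]
left rim [[ 0.6309 -0.0776  0.125 ]] [[ 0.6339 -0.0795  0.07  ]]
0.6303761199999999 -0.17450427999999998
gap [0.6751572 0.0629184]
t 9.0333 p [ 0.6453 -0.1066  0.1144] yaw 1.674 F [-5.2   0.51 10.82] M [0.32 1.19 0.06] w 0.034
```

```bash
python3 -c "
from geo import *
s=load('side',7)
crop(s,180,145,50,45,14,'sc7b.png')"
```

```text
(no output)
```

View pics/sc7b.png

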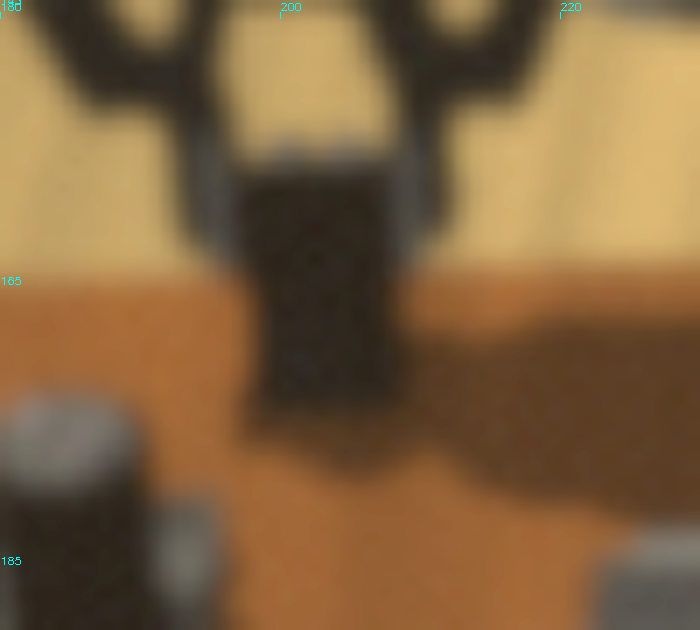

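The side view shows the can's top face edge-on. So it leans away from that camera and is only about 55° up, not upright yet. I'll roll it further by dragging it forward under light pressure.

>>> {"op": "arm_command", "data": {"deltas": [[0.3,0,0.0,0,3.0],[0.6,0,0,0,3.0],[1.0,0,-0.1,0,3.0],[1.4,0,-0.15,0,3.0],[1.8,0,-0.15,0,3.0],[2.2,0,-0.15,0,3.0],[2.5,0,-0.1,0,3.0],[2.8,0,-0.05,0,3.0],[3.1,0,0,0,3.0],[3.2,0,0,0,3.0]], "force": 20}}

```text
clock: 9.87
eef_pos: [0.6427, -0.0749, 0.115]
ee_rot: [[-0.103, 0.995, 0.006], [0.995, 0.103, -0.007], [-0.007, 0.005, -1.0]]
contact_force: [-0.4, -1.1, 5.1]
grip_width: 0.0339
```

```bash
python3 to.py;  python3 look.py 8 side top|tail -1; python3 -c "
from geo import *
s=load('side',8);t=load('top',8)
crop(s,180,145,50,45,14,'sc8.png');crop(t,260,90,80,75,8,'tc8.png')"
```

```text
t 9.8667 p [ 0.6427 -0.0749  0.115 ] yaw 1.6738 F [-0.39 -1.12  5.13] M [-0.53 -0.04 -0.02] w 0.0339
       [-0.00675904,  0.00526906, -0.99996328]]), 'contact_force': array([ 1.23581428, -2.34251463,  5.19140015]), 'grip_width': 0.03421426543022927}
```

View pics/sc8.png

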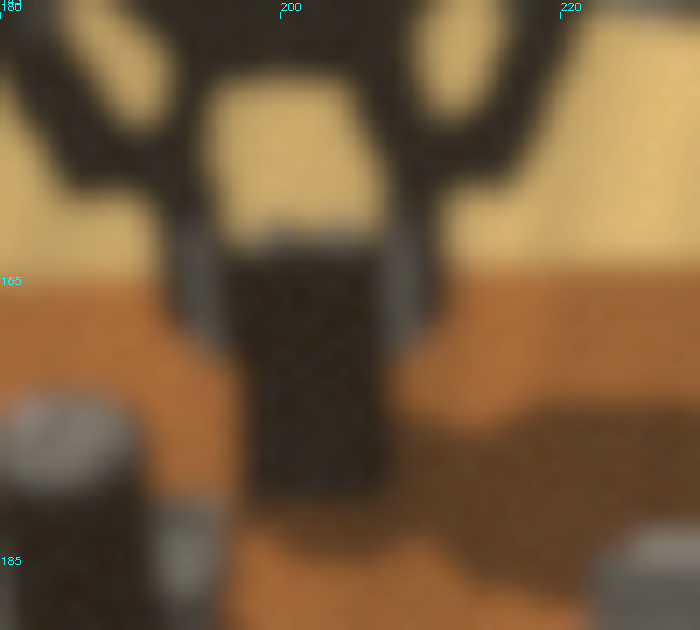

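View pics/tc8.png

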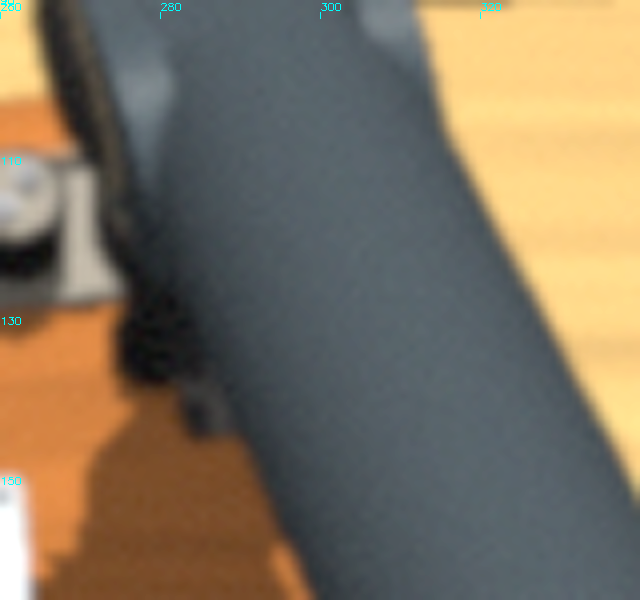

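>>> {"op": "arm_command", "data": {"deltas": [[0,0,-1.5,0,3.0],[-2,0,-2,0,3.0],[-5,0,-2,0,3.0],[-8.5,0,-2,0,3.0],[-11.3,0,-2,0,3.0],[-11.3,0,-1,0,3.0],[-11.3,0,0.3,0,3.0],[-11.3,0,0.6,0,3.0],[-11.3,0,0.6,0,3.0],[-11.0,0,0.6,0,3.0]], "force": 20}}

```text
clock: 10.8
eef_pos: [0.6539, -0.1827, 0.1091]
ee_rot: [[-0.105, 0.994, 0.005], [0.994, 0.105, -0.005], [-0.006, 0.004, -1.0]]
contact_force: [-0.2, -0.5, -1.0]
grip_width: 0.0341
```

```bash
python3 to.py;  python3 look.py 9 side top|tail -1; python3 -c "
from geo import *
s=load('side',9);t=load('top',9)
crop(s,175,130,50,45,14,'sc9.png');crop(t,280,90,80,75,8,'tc9.png')"
```

```text
t 10.8 p [ 0.6539 -0.1827  0.1091] yaw 1.6757 F [-0.21 -0.51 -1.02] M [-0.02 -0.04 -0.  ] w 0.0341
       [-0.00573485,  0.00610156, -0.99996494]]), 'contact_force': array([-0.19467558, -0.25363369, -1.4030167 ]), 'grip_width': 0.033836646030674246}
```

View pics/sc9.png

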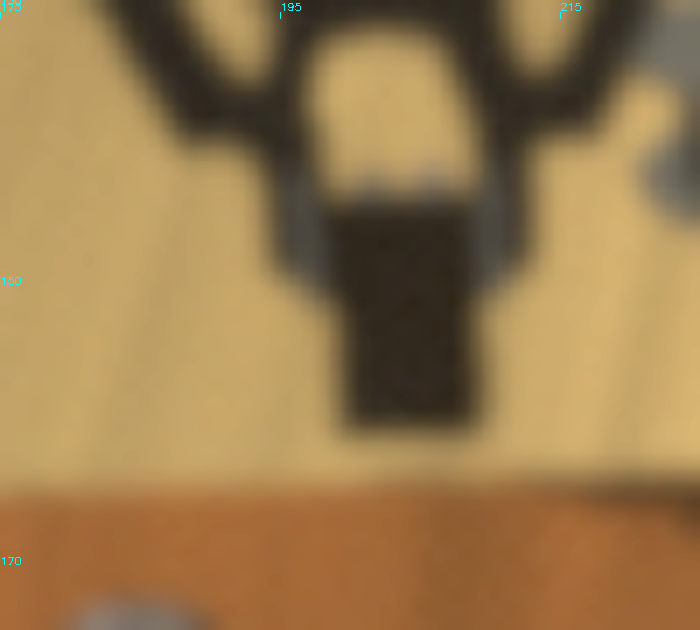

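View pics/tc9.png

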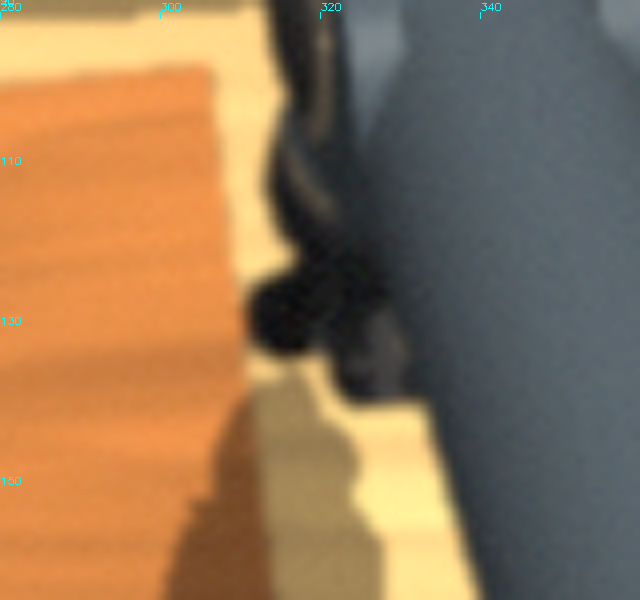

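>>> {"op": "arm_command", "data": {"deltas": [[0.5,0,0,0,3.0],[1.0,0,-0.05,0,3.0],[1.5,0,-0.15,0,3.0],[2.0,0,-0.3,0,3.0],[2.5,0,-0.4,0,3.0],[3.0,0,-0.5,0,3.0],[3.5,0,-0.55,0,3.0],[4.0,0,-0.55,0,3.0],[4.5,0,-0.5,0,3.0],[4.8,0,-0.45,0,3.0]], "force": 20}}

```text
clock: 11.73
eef_pos: [0.6498, -0.1339, 0.1151]
ee_rot: [[-0.106, 0.994, 0.008], [0.994, 0.106, -0.006], [-0.007, 0.007, -1.0]]
contact_force: [0.0, -2.7, 4.1]
grip_width: 0.034
```

```bash
python3 to.py;  python3 look.py 10 side top|tail -1; python3 -c "
from geo import *
s=load('side',10);t=load('top',10)
crop(s,175,130,50,45,14,'sc10.png');crop(t,280,90,80,75,8,'tc10.png')"
```

```text
t 11.7333 p [ 0.6498 -0.1339  0.1151] yaw 1.6774 F [ 0.03 -2.74  4.08] M [-0.7   0.07  0.02] w 0.034
       [-0.00560979,  0.00730428, -0.99995759]]), 'contact_force': array([0.49276749, 0.22899612, 3.50635524]), 'grip_width': 0.03407560936559633}
```

View pics/sc10.png

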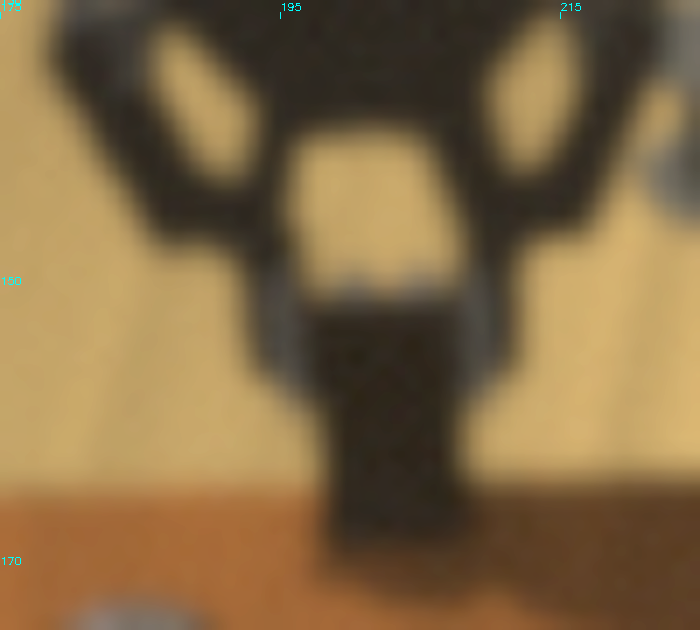

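View pics/tc10.png

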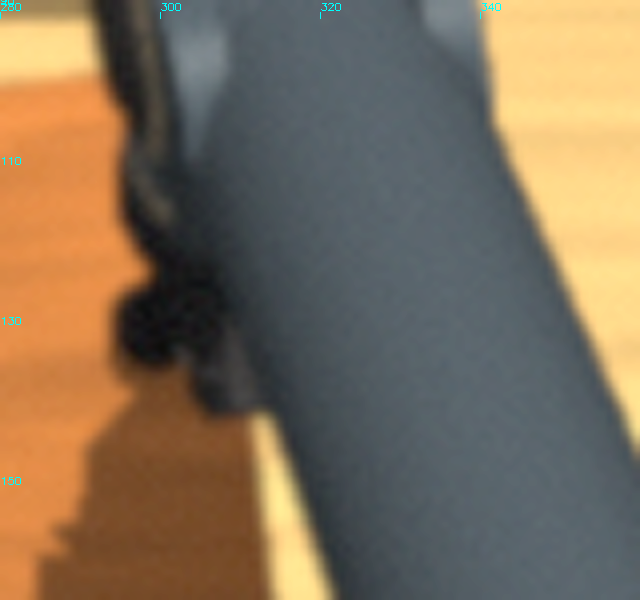

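>>> {"op": "arm_command", "data": {"deltas": [[0,0,-1,0,3.0],[-2,0,-1,0,3.0],[-5,0,-1,0,3.0],[-6.8,0,-1,0,3.0],[-6.8,0,0,0,3.0],[-6.8,0,0.8,0,3.0],[-6.8,0,1.5,0,3.0],[-6.8,0,1.5,0,3.0],[-6.4,0,1.5,0,3.0],[-6.0,0,1.5,0,3.0]], "force": 20}}

```text
clock: 12.67
eef_pos: [0.6566, -0.1916, 0.1005]
ee_rot: [[-0.108, 0.994, 0.008], [0.994, 0.108, -0.004], [-0.005, 0.008, -1.0]]
contact_force: [-0.6, 0.3, -0.9]
grip_width: 0.0339
```

```bash
python3 to.py;  python3 look.py 11 side top|tail -1; python3 -c "
from geo import *
s=load('side',11);t=load('top',11)
crop(s,175,125,50,45,14,'sc11.png');crop(t,280,90,80,75,8,'tc11.png')"
```

```text
t 12.6667 p [ 0.6566 -0.1916  0.1005] yaw 1.6787 F [-0.61  0.27 -0.87] M [-0.02 -0.01 -0.04] w 0.0339
       [-0.00465094,  0.00827829, -0.99995492]]), 'contact_force': array([-0.8505856 , -0.09764035, -0.27273174]), 'grip_width': 0.03402921082634018}
```

View pics/sc11.png

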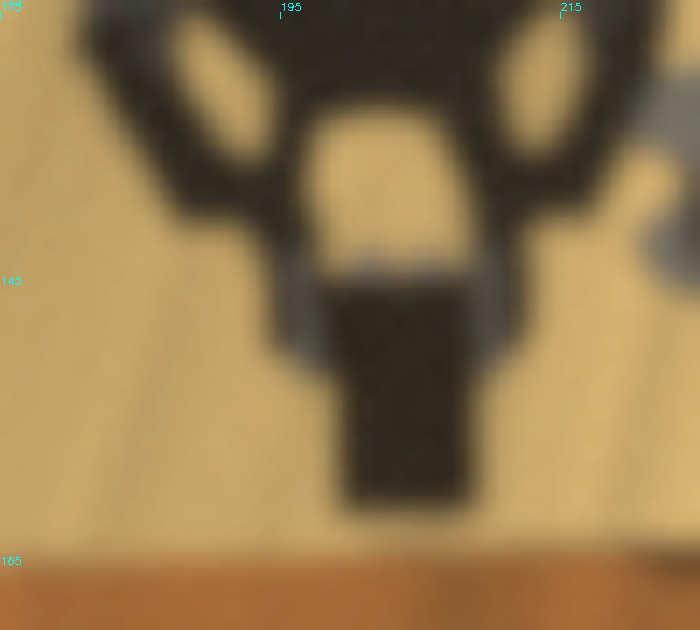

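>>> {"op": "arm_command", "data": {"deltas": [[0.4,0,0,0,3.0],[0.7,0,0,0,3.0],[1.0,0,0,0,3.0],[1.25,0,0,0,3.0],[1.5,0,0,0,3.0],[1.75,0,0,0,3.0],[2.0,0,0,0,3.0],[2.2,0,0,0,3.0],[2.4,0,0,0,3.0],[2.5,0,0,0,3.0]], "force": 20}}

```text
clock: 13.6
eef_pos: [0.6555, -0.1736, 0.1035]
ee_rot: [[-0.105, 0.994, 0.013], [0.994, 0.105, -0.015], [-0.016, 0.011, -1.0]]
contact_force: [-0.1, -12.9, 8.9]
grip_width: 0.034
```

```bash
python3 to.py;  python3 look.py 12 side top|tail -1; python3 -c "
from geo import *
s=load('side',12);t=load('top',12)
crop(s,175,125,50,45,14,'sc12.png');crop(t,280,90,80,75,8,'tc12.png')"
```

```text
t 13.6 p [ 0.6555 -0.1736  0.1035] yaw 1.6759 F [ -0.13 -12.94   8.95] M [-2.85  0.11 -0.01] w 0.034
       [-0.01549731,  0.01130712, -0.99981597]]), 'contact_force': array([ -0.2788458 , -11.37388786,   8.86064771]), 'grip_width': 0.03424565473810225}
```

View pics/sc12.png

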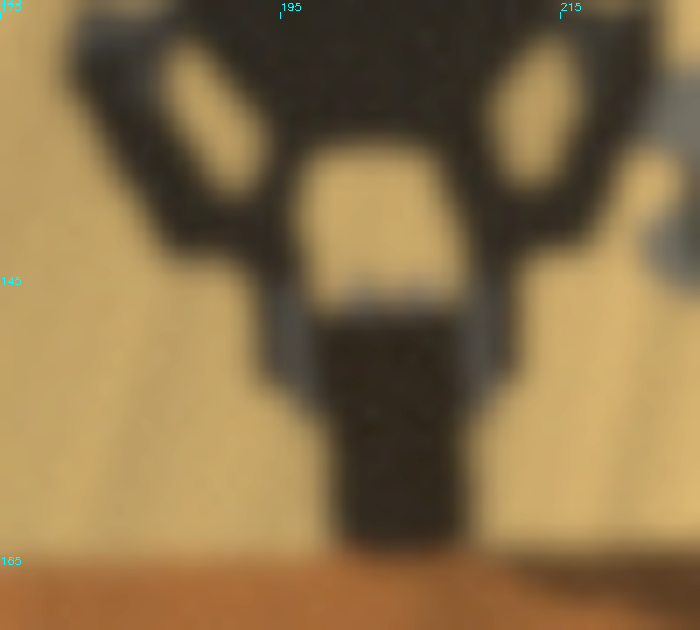

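View pics/tc12.png

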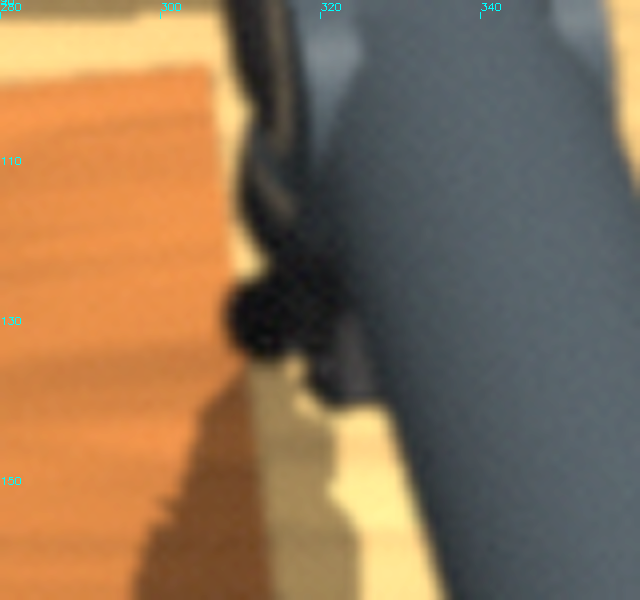

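>>> {"op": "arm_command", "data": {"deltas": [[0.6,0,0.1,0,3.0],[1.2,0,0.3,0,3.0],[1.6,0,0.4,0,3.0],[2.0,0,0.5,0,3.0],[2.2,0,0.5,0,3.0],[2.4,0,0.5,0,3.0],[2.6,0,0.5,0,3.0],[2.8,0,0.5,0,3.0],[3.0,0,0.5,0,3.0],[3.0,0,0.5,0,3.0]], "force": 20}}

```text
clock: 14.53
eef_pos: [0.6543, -0.1476, 0.1028]
ee_rot: [[-0.102, 0.995, 0.018], [0.995, 0.102, -0.021], [-0.023, 0.016, -1.0]]
contact_force: [-4.6, -5.3, 17.7]
grip_width: 0.0334
```

```bash
python3 to.py;  python3 look.py 13 side top|tail -1; python3 -c "
from geo import *
s=load('side',13);t=load('top',13)
crop(s,175,125,50,45,14,'sc13.png');crop(t,280,90,80,75,8,'tc13.png')"
```

```text
t 14.5333 p [ 0.6543 -0.1476  0.1028] yaw 1.6727 F [-4.6  -5.27 17.67] M [-1.74  0.91 -0.07] w 0.0334
       [-0.0229703 ,  0.01536877, -0.99961801]]), 'contact_force': array([-4.5737346 , -7.28001313, 16.33021371]), 'grip_width': 0.03330514298976305}
```

View pics/sc13.png

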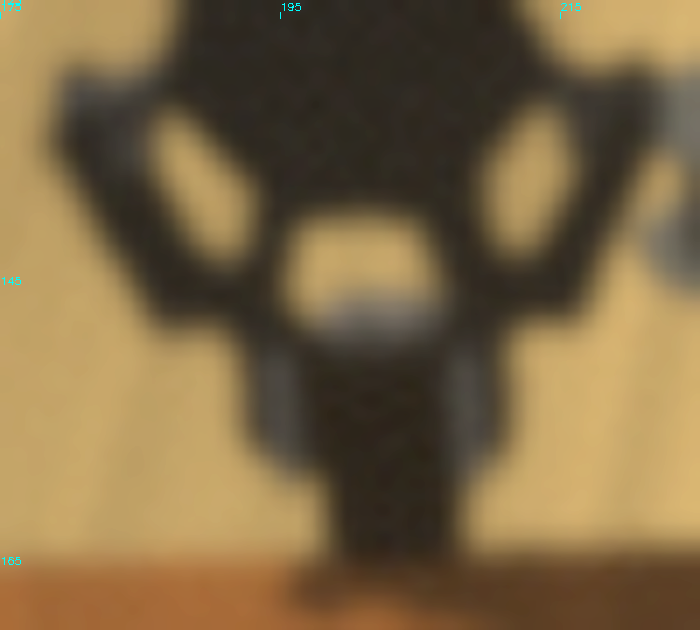

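View pics/tc13.png

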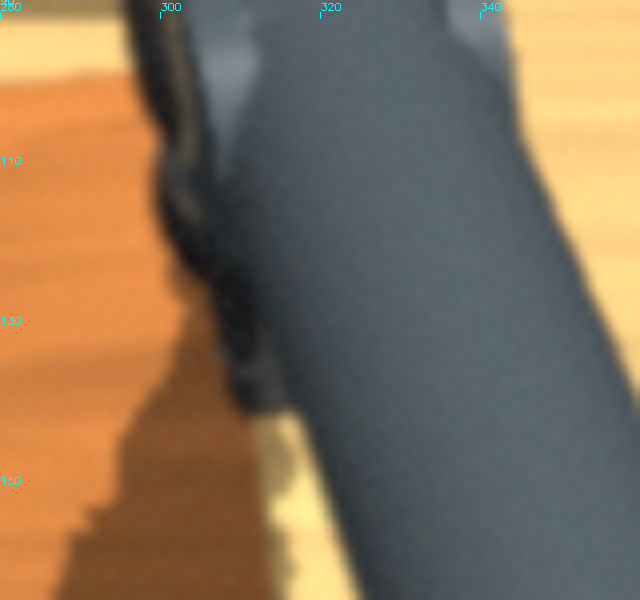

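>>> {"op": "arm_command", "data": {"deltas": [[0,0,-0.8,0,3.0],[0.5,0,-1.3,0,3.0],[2.5,0,-1.3,0,3.0],[4,0,-1.3,0,3.0],[4,0,-0.8,0,3.0],[4,0,-0.3,0,3.0],[4.1,0,0.2,0,3.0],[4.2,0,0.5,0,3.0],[4.3,0,0.7,0,3.0],[4.4,0,0.8,0,3.0]], "force": 20}}

```text
clock: 15.47
eef_pos: [0.653, -0.1, 0.0981]
ee_rot: [[-0.104, 0.994, 0.025], [0.994, 0.105, -0.018], [-0.02, 0.023, -1.0]]
contact_force: [-2.8, 7.0, 23.5]
grip_width: 0.0327
```

```bash
python3 to.py;  python3 look.py 14 side top|tail -1; python3 -c "
from geo import *
s=load('side',14);t=load('top',14)
crop(s,175,135,50,45,14,'sc14.png');crop(t,270,90,80,75,8,'tc14.png')"
```

```text
t 15.4667 p [ 0.653  -0.1     0.0981] yaw 1.6752 F [-2.8   7.02 23.47] M [ 0.85  0.73 -0.04] w 0.0327
       [-0.0200973 ,  0.02261325, -0.99954226]]), 'contact_force': array([-3.11914061,  6.97495071, 19.39613676]), 'grip_width': 0.032740044247580424}
```

View pics/sc14.png

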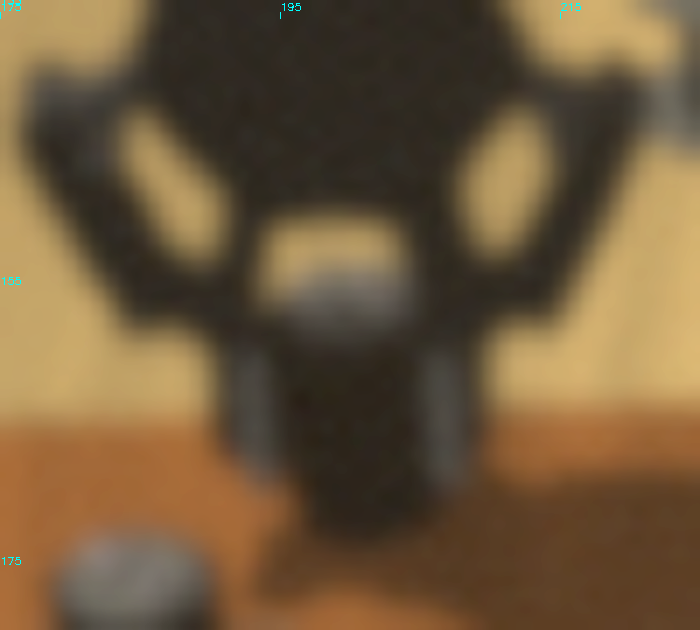

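View pics/tc14.png

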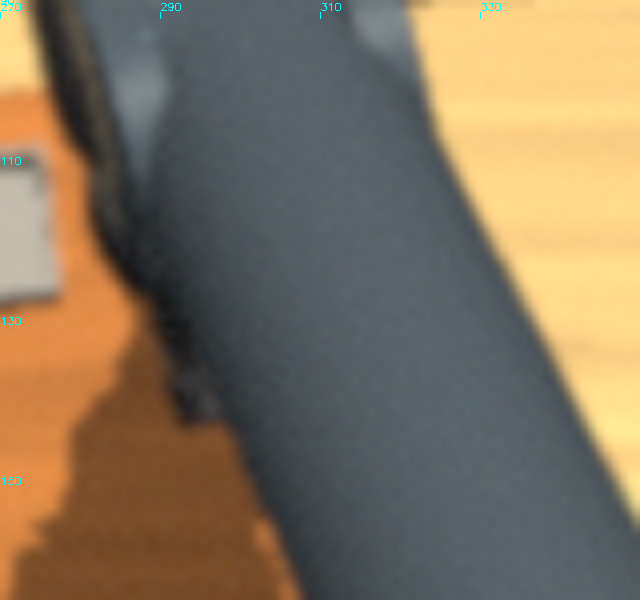

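```bash
python3 - <<'E'
from geo import *
s=load('side',14)
P=onz(s,[(199.4,156.4),(184.5,176.2)],.127);print(P.round(4))
u=np.array([.9944,.106]);v=np.array([-.106,.9944])
d=(P[0]-P[1])[:2];A=np.array([.6815,-.010]);c=A+d;print('can est',c,'abs',P[0])
p=np.array([.653,-.1]);print('rel to TCP ux,uy',(c-p)@u,(c-p)@v)
E
python3 to.py .6752 .0629 .13
```

```text
[[ 0.6538 -0.1096  0.127 ]
 [ 0.6815 -0.0097  0.127 ]]
can est [ 0.65386123 -0.10986739] abs [ 0.65381824 -0.10960382  0.127     ]
rel to TCP ux,uy -0.0001895337723816483 -0.009903426947293523
t 15.5667 p [ 0.653  -0.0999  0.0979] yaw 1.675 F [-3.12  6.97 19.4 ] M [ 1.07  0.62 -0.02] w 0.0327
delta cm [15.9   3.98 -3.44] turn 0
```

>>> {"op": "arm_command", "data": {"deltas": [[0,0,-0.1,0,3.2],[0,0,-0.1,0,3.4],[0,0,-0.1,0,3.6],[0,0,-0.1,0,3.8],[0,0,-0.1,0,4.2],[0,0,-0.1,0,4.6],[0,0,-0.1,0,5.0],[0,0,-0.1,0,5.5],[0,0,-0.1,0,5.5],[0,0,-0.1,0,5.5]], "force": 20}}

```text
clock: 16.4
eef_pos: [0.6529, -0.0999, 0.0989]
ee_rot: [[-0.104, 0.994, 0.024], [0.994, 0.104, -0.018], [-0.02, 0.022, -1.0]]
contact_force: [0.6, 0.1, -0.8]
grip_width: 0.0551
```

```bash
python3 to.py;  python3 look.py 15 side top|tail -1; python3 -c "
from geo import *
s=load('side',15);t=load('top',15)
crop(s,175,135,50,45,14,'sc15.png');P=onz(s,[(199.4,156.4)],.127)"
```

```text
t 16.4 p [ 0.6529 -0.0999  0.0989] yaw 1.675 F [ 0.6   0.12 -0.83] M [ 0.02  0.02 -0.06] w 0.0551
       [-0.02010759,  0.02263222, -0.99954163]]), 'contact_force': array([ 0.38289252, -0.30670924,  0.27995083]), 'grip_width': 0.05500718921280871}
```

View pics/sc15.png

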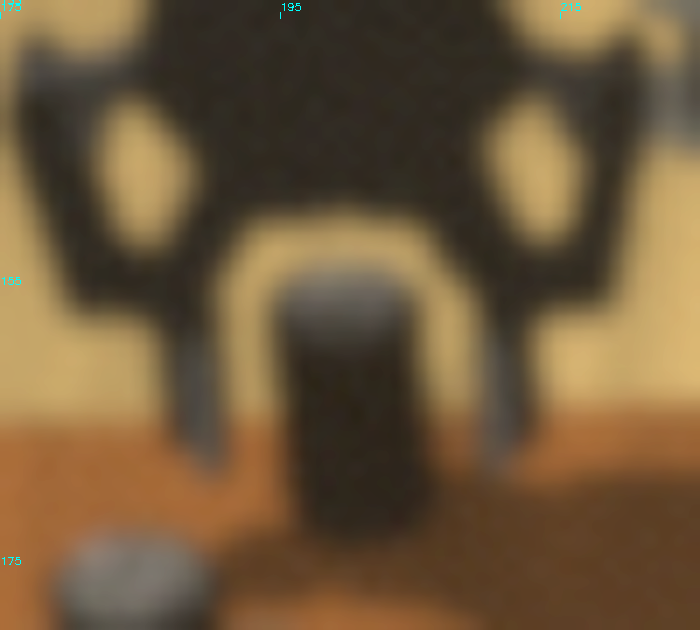

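```bash
python3 - <<'E'
from geo import *
s=load('side',15)
print(onz(s,[(199.2,156.3)],.125),onz(s,[(200.6,173.0)],.07))
E
python3 to.py .654 -.110 .105
```

```text
[[ 0.65511001 -0.11287646  0.125     ]] [[ 0.65320014 -0.10086525  0.07      ]]
t 16.5 p [ 0.653  -0.0999  0.099 ] yaw 1.6751 F [ 0.38 -0.31  0.28] M [0.06 0.   0.01] w 0.055
delta cm [-1.03  0.01 -0.58] turn 0
```

>>> {"op": "arm_command", "data": {"deltas": [[0,0,-0.6,0,5.5],[-0.5,0,-0.6,0,5.5],[-1.0,0,-0.6,0,5.5],[-1.5,0,-0.6,0,5.5],[-1.5,0,-0.6,0,5.0],[-1.5,0,-0.6,0,4.3],[-1.5,0,-0.6,0,3.7],[-1.5,0,-0.6,0,3.2],[-1.5,0,-0.6,0,3.0],[-1.5,0,-0.6,0,3.0]], "force": 30}}

```text
clock: 17.33
eef_pos: [0.6544, -0.1145, 0.1054]
ee_rot: [[-0.104, 0.994, 0.025], [0.994, 0.105, -0.018], [-0.02, 0.023, -1.0]]
contact_force: [0.4, -1.7, 0.7]
grip_width: 0.0342
```

```bash
python3 to.py;  python3 look.py 16 side top|tail -1; python3 -c "
from geo import *
s=load('side',16);t=load('top',16)
crop(s,175,135,50,45,14,'sc16.png');crop(t,270,90,80,75,8,'tc16.png')"
```

```text
t 17.3333 p [ 0.6544 -0.1145  0.1054] yaw 1.6754 F [ 0.44 -1.72  0.68] M [-0.07  0.04  0.  ] w 0.0342
       [-0.02014199,  0.0227133 , -0.9995391 ]]), 'contact_force': array([ 0.13420564, -0.45228777,  1.95153663]), 'grip_width': 0.03424993032667126}
```

View pics/sc16.png

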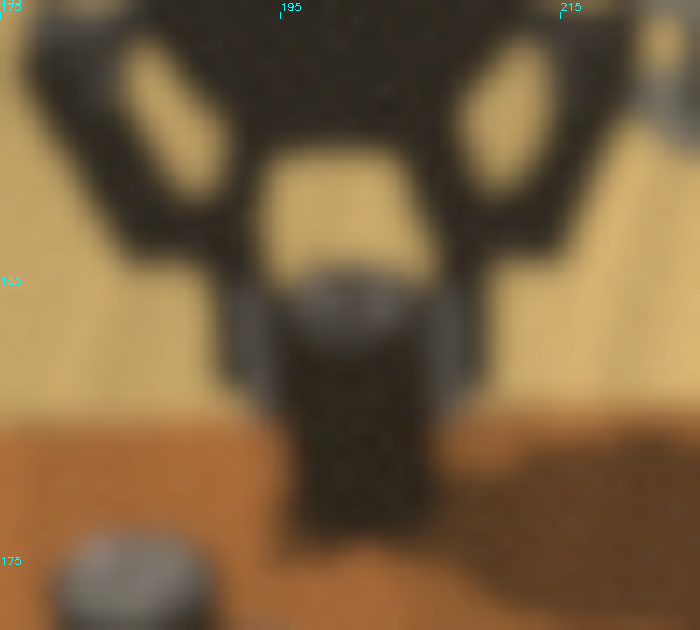

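```bash
python3 to.py .6752 .0629 .185 1.677;python3 to.py .6752 .0629 .115 1.677; 
```

```text
t 17.4333 p [ 0.6544 -0.1145  0.1054] yaw 1.6754 F [ 0.13 -0.45  1.95] M [-0.08  0.09 -0.07] w 0.0342
delta cm [17.27  4.1  -8.22] turn -0.0016
t 17.4333 p [ 0.6544 -0.1145  0.1054] yaw 1.6754 F [ 0.13 -0.45  1.95] M [-0.08  0.09 -0.07] w 0.0342
delta cm [17.41  3.95 -1.23] turn -0.0016
```

>>> {"op": "arm_command", "data": {"deltas": [[0,0,-2,0,3.0],[0,0,-4.5,0,3.0],[0,0,-7,0,3.0],[2,0.5,-8.2,0,3.0],[5,1.2,-8.2,0,3.0],[8.5,2,-8.2,0,3.0],[12,2.9,-8.2,0,3.0],[15,3.6,-8.2,0,3.0],[17.2,4.1,-8.2,0,3.0],[17.2,4.1,-8.2,0,3.0]], "force": 30}}

```text
clock: 18.27
eef_pos: [0.6742, 0.0709, 0.1848]
ee_rot: [[-0.114, 0.993, 0.025], [0.993, 0.114, -0.012], [-0.015, 0.023, -1.0]]
contact_force: [0.1, 0.7, -2.1]
grip_width: 0.0341
```

```bash
python3 to.py .6752 .0629 .110;  python3 look.py 17 side top|tail -1; python3 -c "
from geo import *
s=load('side',17);t=load('top',17)
crop(s,150,130,70,100,8,'sc17.png');crop(t,190,80,80,75,8,'tc17.png')"
```

```text
t 18.2667 p [0.6742 0.0709 0.1848] yaw 1.6852 F [ 0.07  0.72 -2.11] M [ 0.08  0.05 -0.02] w 0.0341
delta cm [-0.7  -0.16  7.49] turn 0
       [-0.0198579 ,  0.02178647, -0.99956541]]), 'contact_force': array([ 0.91793561, -0.92706891, -1.60948394]), 'grip_width': 0.03362342611846443}
```

View pics/sc17.png

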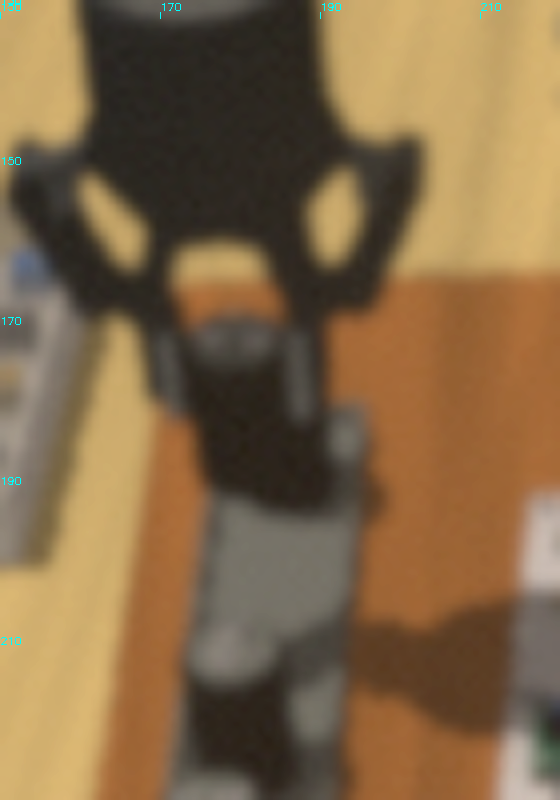

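View pics/tc17.png

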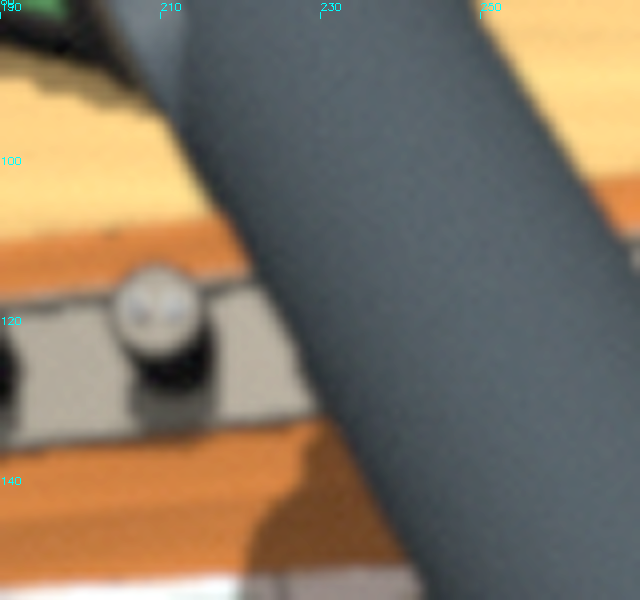

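```bash
python3 to.py .6752 .0629 .110 1.677
```

```text
t 18.3667 p [0.6747 0.0639 0.1843] yaw 1.6784 F [ 0.92 -0.93 -1.61] M [-0.06  0.03 -0.  ] w 0.0336
delta cm [ 0.04 -0.13  7.43] turn 0.0014
```

>>> {"op": "arm_command", "data": {"deltas": [[0,-0.1,1,0,3.0],[0,-0.1,2.5,0,3.0],[0,-0.1,4,0,3.0],[0,-0.1,5.5,0,3.0],[0,-0.1,6.4,0,3.0],[0,-0.1,6.9,0,3.0],[0,-0.1,7.2,0,3.0],[0,-0.1,7.2,0,3.0],[0,-0.1,7.2,0,3.0],[0,-0.1,7.2,0,3.0]], "force": 30}}

```text
clock: 19.2
eef_pos: [0.676, 0.0628, 0.1132]
ee_rot: [[-0.107, 0.994, 0.025], [0.994, 0.108, -0.017], [-0.02, 0.023, -1.0]]
contact_force: [-0.1, -0.7, -0.9]
grip_width: 0.034
```

```bash
python3 to.py .6752 .0629 .108;  python3 look.py 18 side top|tail -1; python3 -c "
from geo import *
s=load('side',18);t=load('top',18)
crop(s,150,150,70,80,8,'sc18.png');crop(t,190,80,80,75,8,'tc18.png')"
```

```text
t 19.2 p [0.676  0.0628 0.1132] yaw 1.6784 F [-0.1  -0.69 -0.92] M [0.05 0.12 0.01] w 0.034
delta cm [ 0.03 -0.09  0.52] turn 0
       [-0.01984627,  0.02319029, -0.99953406]]), 'contact_force': array([-0.0603297 ,  0.02422451, -0.8320394 ]), 'grip_width': 0.034470346369544894}
```

View pics/sc18.png

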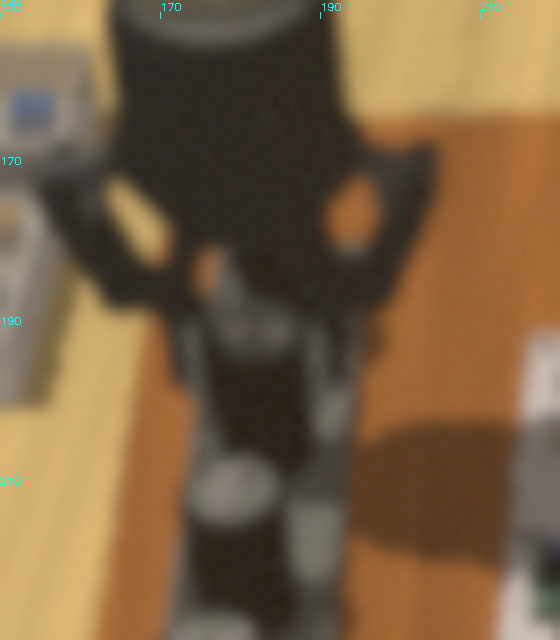

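>>> {"op": "arm_command", "data": {"deltas": [[0,-0.1,0.2,0,3.0],[0,-0.1,0.4,0,3.0],[0,-0.1,0.6,0,3.0],[0,-0.1,0.6,0,3.0],[0,-0.1,0.6,0,3.3],[0,-0.1,0.6,0,3.6],[0,-0.1,0.6,0,4.2],[0,-0.1,0.6,0,5.0],[0,-0.1,0.6,0,5.6],[0,-0.1,0.6,0,5.6]], "force": 30}}

```text
clock: 20.13
eef_pos: [0.675, 0.0625, 0.1069]
ee_rot: [[-0.107, 0.994, 0.025], [0.994, 0.108, -0.017], [-0.02, 0.023, -1.0]]
contact_force: [-1.2, 1.1, -0.3]
grip_width: 0.056
```

```bash
python3 to.py;  python3 look.py 19 side top|tail -1; python3 -c "
from geo import *
s=load('side',19);t=load('top',19)
crop(s,150,150,70,80,8,'sc19.png')"
```

```text
t 20.1333 p [0.675  0.0625 0.1069] yaw 1.6784 F [-1.23  1.1  -0.3 ] M [-0.02  0.08  0.03] w 0.056
       [-0.01979718,  0.02300479, -0.99953932]]), 'contact_force': array([0.25235538, 0.80481086, 0.33724431]), 'grip_width': 0.05633181971425543}
```

View pics/sc19.png

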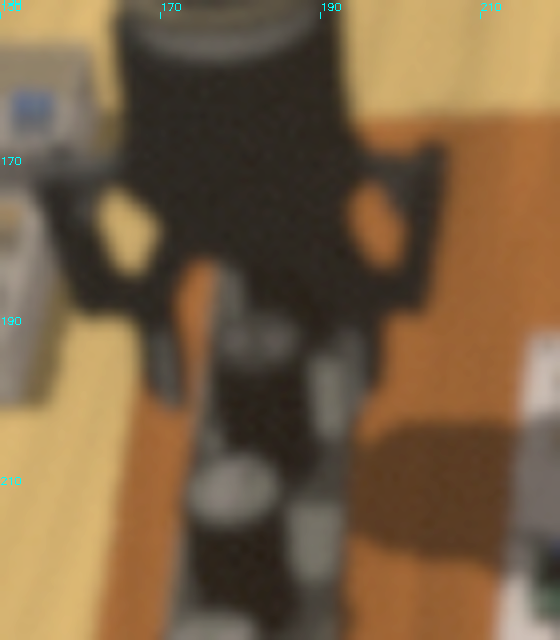

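```bash
python3 to.py .5274 .1738 .195 .058
```

```text
t 20.2333 p [0.675  0.0625 0.107 ] yaw 1.6784 F [0.25 0.8  0.34] M [-0.   -0.01 -0.01] w 0.0563
delta cm [ 12.47 -13.27  -9.36] turn 1.6204
```

>>> {"op": "arm_command", "data": {"deltas": [[0,0,-1.5,0,5.6],[0,0,-4,0,5.6],[0,0,-7,0,5.6],[0,0,-9,0.1,5.6],[0,-1,-9,0.22,5.6],[1,-3,-9,0.34,5.6],[3,-6,-9,0.46,5.6],[6,-9,-9,0.58,5.6],[9,-12,-9,0.7,5.6],[12,-14,-9,0.82,5.6]]}}

```text
clock: 21.07
eef_pos: [0.5183, 0.1687, 0.1925]
ee_rot: [[0.658, 0.752, 0.025], [0.753, -0.658, -0.018], [0.003, 0.031, -1.0]]
contact_force: [0.0, 0.4, -0.5]
grip_width: 0.0559
```

```bash
python3 to.py .5274 .1738 .195 .058
```

```text
t 21.0667 p [0.5183 0.1687 0.1925] yaw 0.8521 F [ 0.    0.4  -0.46] M [ 0.06  0.03 -0.03] w 0.0559
delta cm [ 0.98  0.36 -0.24] turn 0.7941
```

>>> {"op": "arm_command", "data": {"deltas": [[0.5,0.2,-0.2,0.12,5.6],[1,0.4,-0.2,0.24,5.6],[1,0.4,-0.2,0.36,5.6],[1,0.4,-0.2,0.48,5.6],[1,0.4,-0.2,0.6,5.6],[1,0.4,-0.2,0.72,5.6],[1,0.4,-0.2,0.79,5.6],[1,0.4,-0.2,0.79,5.6],[1,0.4,-0.2,0.79,5.6],[1,0.4,-0.2,0.79,5.6]]}}

```text
clock: 21.9
eef_pos: [0.5279, 0.1739, 0.1952]
ee_rot: [[0.998, 0.064, 0.026], [0.064, -0.998, -0.017], [0.025, 0.019, -1.0]]
contact_force: [-0.3, -1.3, 0.2]
grip_width: 0.0558
```

```bash
python3 to.py .5274 .1738 .195 .058;python3 look.py 20 side top|tail -1; python3 -c "
from geo import *
s=load('side',20);t=load('top',20)
crop(s,150,150,110,110,6,'sc20.png');crop(t,160,90,150,110,5,'tc20.png')"
```

```text
t 21.9 p [0.5279 0.1739 0.1952] yaw 0.0642 F [-0.34 -1.26  0.22] M [-0.03 -0.03  0.  ] w 0.0558
delta cm [-0.05  0.01  0.02] turn 0.0062
       [ 0.02443635,  0.01909162, -0.99951907]]), 'contact_force': array([-0.37643679, -0.65336283, -0.14315938]), 'grip_width': 0.05571784857239914}
```

View pics/sc20.png

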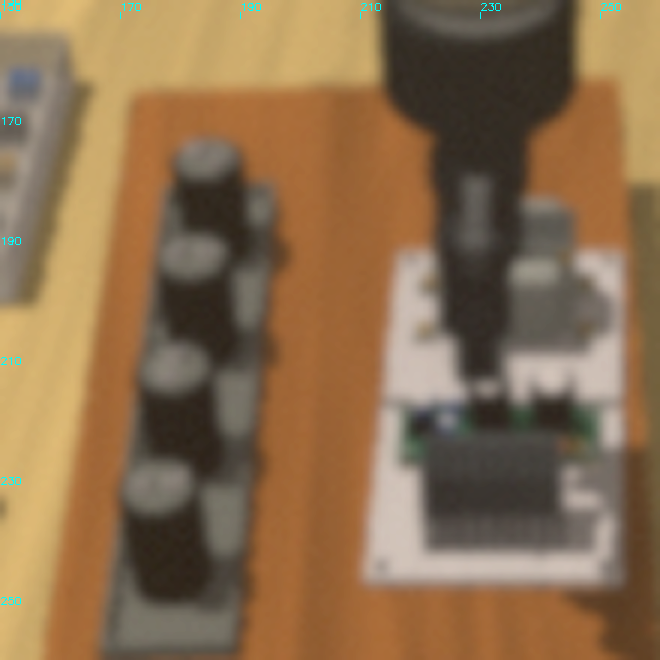

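View pics/tc20.png

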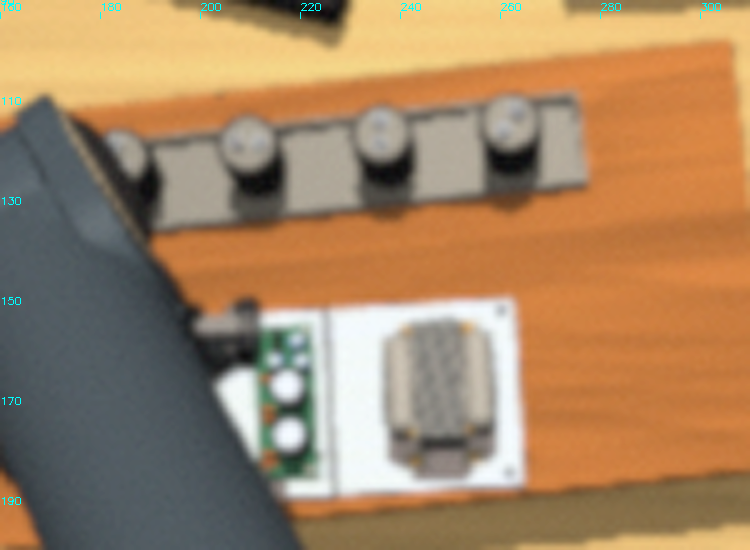

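```bash
python3 - <<'E'
from geo import *
t=load('top','0');s=load('side','0');s2=load('side','20');t2=load('top','20')
T=lambda a:[(x/4+148-.375,y/4+92-.375) for x,y in a]
print('hs top corners(top)',onz(t,T([(176,268),(214,266),(219,357),(183,359)]),.119).round(4))
S=lambda a:[(x/6+150-.4,y/6+150-.4) for x,y in a]
print('hs side',onz(s2,S([(425,440),(560,440),(425,515),(560,515)]),.119).round(4))
# plate unchanged? corners
print(onz(t2,[(515/5+160-.4,297/5+90-.4),(525/5+160-.4,488/5+90-.4)],.074).round(4))
crop(s2,210,200,60,55,12,'sh.png')
E
```

```text
hs top corners(top) [[0.556  0.1857 0.119 ]
 [0.5574 0.1589 0.119 ]
 [0.4925 0.154  0.119 ]
 [0.4911 0.1792 0.119 ]]
hs side [[0.5563 0.1682 0.119 ]
 [0.4987 0.1646 0.119 ]
 [0.551  0.2127 0.119 ]
 [0.4951 0.2093 0.119 ]]
[[ 0.5939 -0.0133  0.074 ]
 [ 0.4814 -0.0194  0.074 ]]
```

View pics/sh.png

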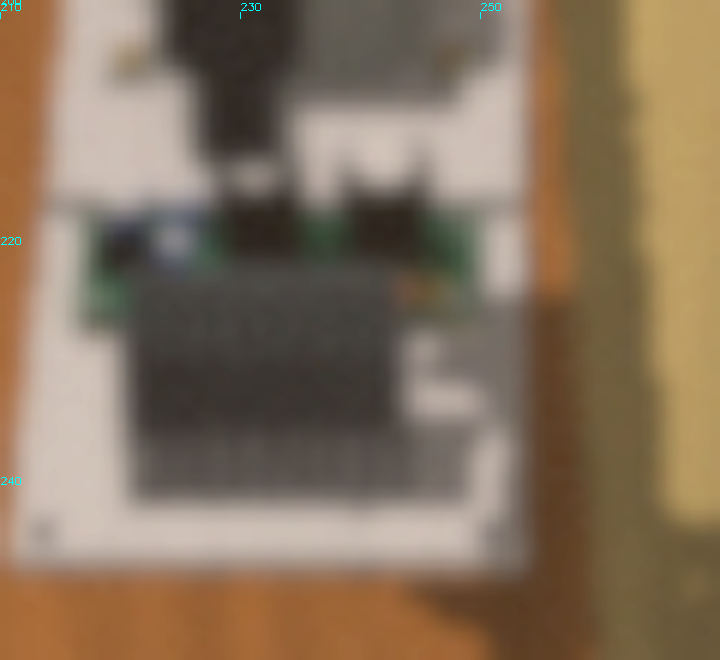

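```bash
python3 to.py .5265 .172 .130 .060;python3 to.py .5265 .172 .097 .060
```

```text
t 22.0 p [0.5278 0.1737 0.1949] yaw 0.0634 F [-0.38 -0.65 -0.14] M [ 0.02  0.07 -0.03] w 0.0557
delta cm [-0.3   0.04  6.48] turn 0.0034
t 22.0 p [0.5278 0.1737 0.1949] yaw 0.0634 F [-0.38 -0.65 -0.14] M [ 0.02  0.07 -0.03] w 0.0557
delta cm [-0.38 -0.02  9.78] turn 0.0034
```

>>> {"op": "arm_command", "data": {"deltas": [[0,0.1,1,0,5],[0,0.1,2.5,0,4.5],[0,0.1,4,0,4.1],[-0.2,0.1,5.3,0,4.1],[-0.2,0.1,6.0,0,4.1],[-0.2,0.1,6.3,0,4.1],[-0.2,0.1,6.3,0,4.1],[-0.2,0.1,6.3,0,4.1],[-0.2,0.1,6.3,0,4.1],[-0.2,0.1,6.3,0,4.1]]}}

```text
clock: 22.83
eef_pos: [0.528, 0.1717, 0.1326]
ee_rot: [[0.998, 0.063, 0.027], [0.063, -0.998, -0.017], [0.026, 0.019, -0.999]]
contact_force: [0.3, -0.6, 0.2]
grip_width: 0.0412
```

```bash
python3 to.py .5265 .172 .097 .060;python3 look.py 21 side top|tail -1; python3 -c "
from geo import *
s=load('side',21);t=load('top',21)
crop(s,200,190,70,70,10,'sc21.png');crop(t,160,130,80,70,8,'tc21.png')"
```

```text
t 22.8333 p [0.528  0.1717 0.1326] yaw 0.0634 F [ 0.32 -0.63  0.23] M [0.07 0.02 0.01] w 0.0412
delta cm [-0.24 -0.1   3.56] turn 0.0034
       [ 0.02554202,  0.01880586, -0.99949685]]), 'contact_force': array([-0.19480519, -1.67736885, -0.18746436]), 'grip_width': 0.04089410270450032}
```

View pics/sc21.png

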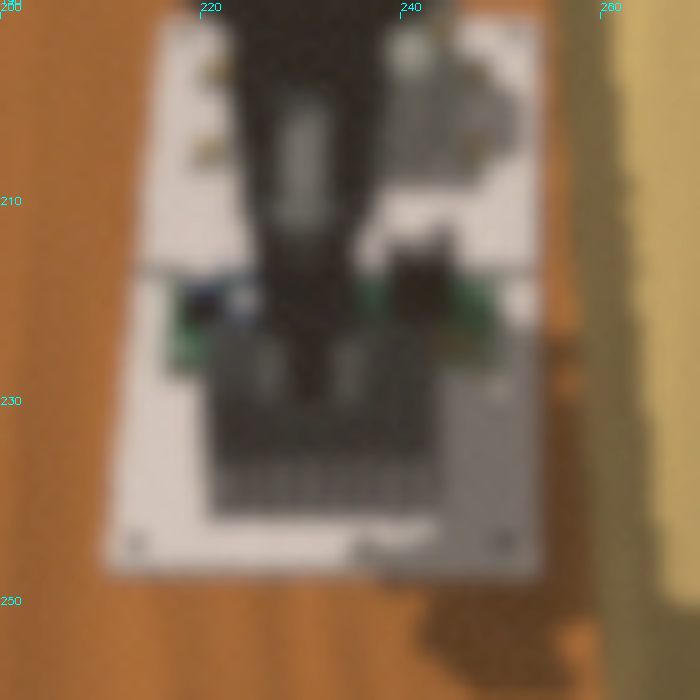

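View pics/tc21.png

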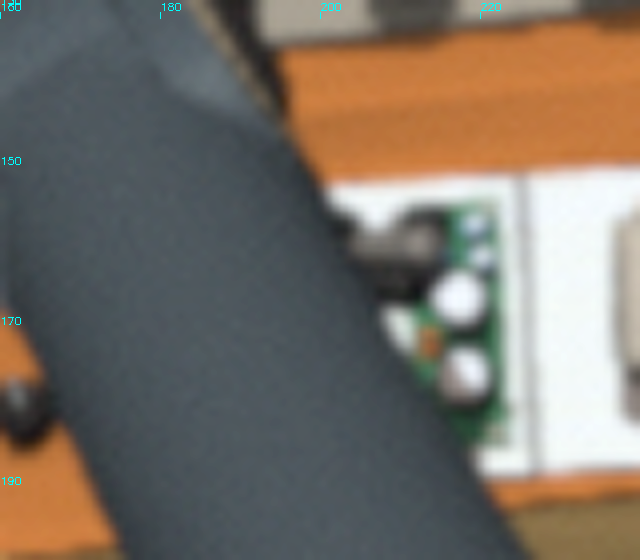

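>>> {"op": "arm_command", "data": {"deltas": [[-0.1,-0.1,0.5,0,4.1],[-0.2,-0.2,1.0,0,4.1],[-0.2,-0.2,1.5,0,4.1],[-0.2,-0.2,2.0,0,4.1],[-0.2,-0.2,2.5,0,4.1],[-0.2,-0.2,3.0,0,4.1],[-0.2,-0.2,3.4,0,4.1],[-0.2,-0.2,3.5,0,4.1],[-0.2,-0.2,3.5,0,4.1],[-0.2,-0.2,3.5,0,4.1]]}}

```text
clock: 23.77
eef_pos: [0.5268, 0.173, 0.0974]
ee_rot: [[0.998, 0.063, 0.027], [0.063, -0.998, -0.017], [0.026, 0.019, -0.999]]
contact_force: [-0.5, -0.3, -0.1]
grip_width: 0.0412
```

```bash
python3 to.py .5265 .172 .097 .060;python3 look.py 22 side top|tail -1; python3 -c "
from geo import *
s=load('side',22);t=load('top',22)
crop(s,200,190,70,70,10,'sc22.png')"
```

```text
t 23.7667 p [0.5268 0.173  0.0974] yaw 0.0634 F [-0.5  -0.29 -0.1 ] M [0.07 0.05 0.05] w 0.0412
delta cm [-0.04  0.1   0.05] turn 0.0034
       [ 0.02618896,  0.01862578, -0.99948348]]), 'contact_force': array([0.77438774, 0.0673961 , 0.25048809]), 'grip_width': 0.04102558226475743}
```

View pics/sc22.png

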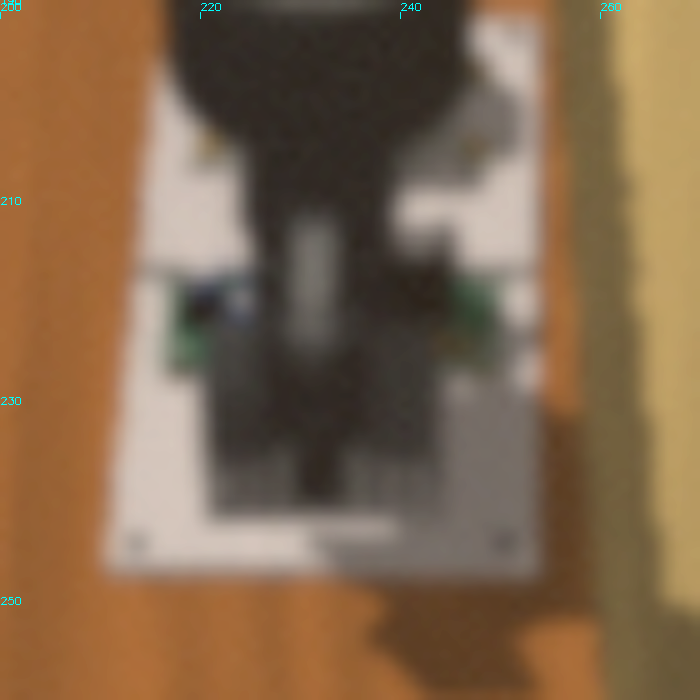

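>>> {"op": "arm_command", "data": {"deltas": [[0,0,0,0,3.8],[0,0,0,0,3.5],[0,0,0,0,3.2],[0,0,0,0,2.9],[0,0,0,0,2.6],[0,0,0,0,2.3],[0,0,0,0,2.0],[0,0,0,0,2.0],[0,0,0,0,2.0],[0,0,0,0,2.0]], "force": 50}}

```text
clock: 24.7
eef_pos: [0.5271, 0.1739, 0.0982]
ee_rot: [[0.998, 0.063, 0.028], [0.063, -0.998, -0.016], [0.027, 0.017, -0.999]]
contact_force: [-2.1, 0.7, 6.0]
grip_width: 0.0273
```

```bash
python3 to.py; python3 look.py 23 side top|tail -1; python3 -c "
from geo import *
s=load('side',23);t=load('top',23)
crop(s,200,170,70,90,8,'sc23.png');crop(t,180,130,150,80,5,'tc23.png')"
```

```text
t 24.7 p [0.5271 0.1739 0.0982] yaw 0.0631 F [-2.07  0.67  6.02] M [ 1.34  0.45 -0.03] w 0.0273
       [ 0.02707258,  0.01721576, -0.99948521]]), 'contact_force': array([-1.46898576,  0.30192218,  5.68257368]), 'grip_width': 0.026761460148119438}
```

View pics/sc23.png

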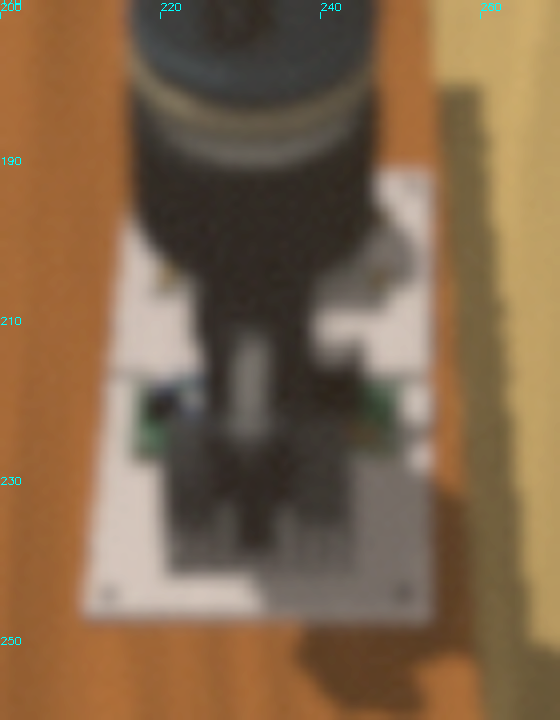

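View pics/tc23.png

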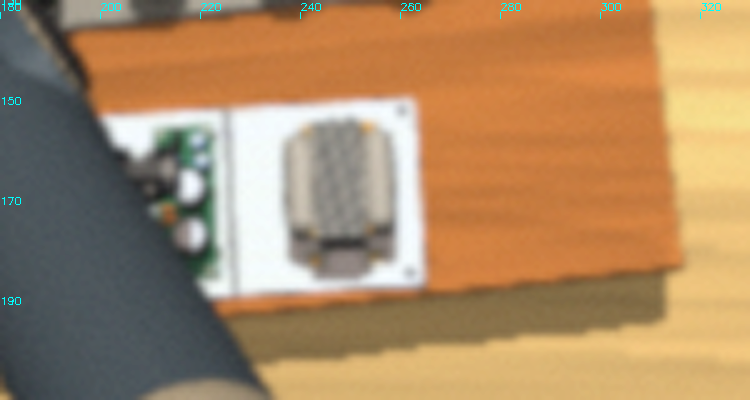

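```bash
python3 to.py .5377 .0745 .0957 .110
```

```text
t 24.8 p [0.5271 0.1739 0.0982] yaw 0.0631 F [-1.47  0.3   5.68] M [ 1.22  0.52 -0.04] w 0.0268
delta cm [0.43 9.98 0.44] turn -0.0469
```

>>> {"op": "arm_command", "data": {"deltas": [[0,0.5,0.2,0,2.0],[0.05,1.5,0.3,-0.005,2.0],[0.1,2.5,0.35,-0.01,2.0],[0.15,3.7,0.35,-0.015,2.0],[0.2,5,0.4,-0.02,2.0],[0.25,6.2,0.4,-0.03,2.0],[0.3,7.5,0.4,-0.035,2.0],[0.35,8.7,0.4,-0.04,2.0],[0.4,9.6,0.4,-0.047,2.0],[0.43,10,0.4,-0.047,2.0]], "force": 50}}

```text
clock: 25.63
eef_pos: [0.5396, 0.0777, 0.0982]
ee_rot: [[0.993, 0.11, 0.033], [0.111, -0.994, -0.01], [0.032, 0.014, -0.999]]
contact_force: [-2.1, 9.5, 9.9]
grip_width: 0.0273
```

```bash
python3 to.py; python3 look.py 24 side top|tail -1; python3 -c "
from geo import *
s=load('side',24);t=load('top',24)
crop(s,190,130,80,90,8,'sc24.png');crop(t,200,110,130,100,6,'tc24.png')"
```

```text
t 25.6333 p [0.5396 0.0777 0.0982] yaw 0.1111 F [-2.14  9.48  9.94] M [2.51 0.62 0.03] w 0.0273
       [ 0.03157117,  0.01478305, -0.99939218]]), 'contact_force': array([-1.33669557,  5.13599238, 12.0568071 ]), 'grip_width': 0.027240184346440183}
```

View pics/sc24.png

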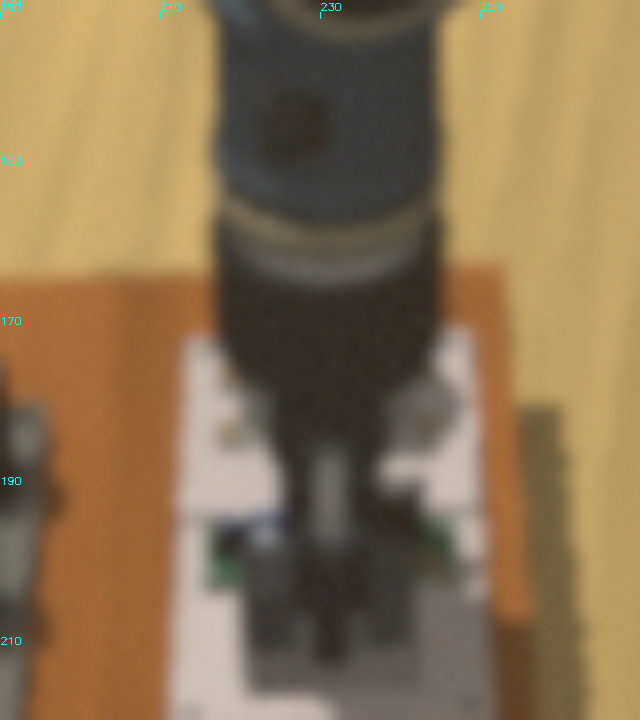

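View pics/tc24.png

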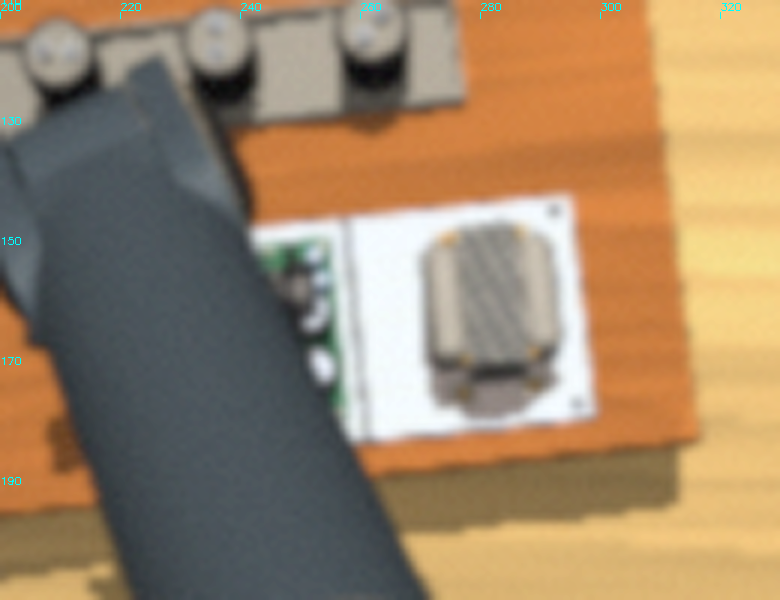

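```bash
cat > dist.py <<'E'
import sys
from geo import *
# usage tag f x0 y0  line pts(4) edge pts(4) in crop coords
tag,f,x0,y0=sys.argv[1],float(sys.argv[2]),float(sys.argv[3]),float(sys.argv[4])
v=[float(a) for a in sys.argv[5:]]
t=load('top',tag);C=lambda x,y:(x/f+x0-.5+.5/f,y/f+y0-.5+.5/f)
L=onz(t,[C(*v[0:2]),C(*v[2:4])],.074)[:,:2];E=onz(t,[C(*v[4:6]),C(*v[6:8])],.07)[:,:2]
a=lambda P:np.arctan2(*(P[0]-P[1])[::-1])
d=(E[0]-E[1])/np.linalg.norm(E[0]-E[1]);n=np.array([-d[1],d[0]])
print('line',L.round(4).tolist(),'ang',a(L).round(4),'edge',E.round(4).tolist(),'ang',a(E).round(4),'dist',((L-E[1])@n).round(4),'mid',((L.mean(0)-E[1])@n).round(4),'n',n)
E
python3 dist.py 24 6 200 110 345 218 365 440 647 0 697 438
python3 dist.py 24 6 200 110 573 193 596 413 647 0 697 438; python3 to.py
```

```text
line [[0.6032, 0.0028], [0.4939, -0.0073]] ang 0.092 edge [[0.7144, -0.1456], [0.4956, -0.1671]] ang 0.098 dist [0.1586 0.1592] mid 0.1589 n [-0.09782248  0.99520388]
line [[0.6156, -0.1081], [0.5071, -0.1183]] ang 0.0942 edge [[0.7144, -0.1456], [0.4956, -0.1671]] ang 0.098 dist [0.047  0.0475] mid 0.0473 n [-0.09782248  0.99520388]
t 25.7333 p [0.5397 0.0771 0.0982] yaw 0.1107 F [-1.34  5.14 12.06] M [ 1.76  0.49 -0.  ] w 0.0272
```

```bash
python3 to.py .5509 -.0323 .0957 .117
```

```text
t 25.7333 p [0.5397 0.0771 0.0982] yaw 0.1107 F [-1.34  5.14 12.06] M [ 1.76  0.49 -0.  ] w 0.0272
delta cm [-0.1  10.99  0.41] turn -0.0063
```

>>> {"op": "arm_command", "data": {"deltas": [[0,0.5,0.25,0,2.0],[0,1.5,0.3,0,2.0],[0,2.8,0.3,-0.002,2.0],[-0.05,4.2,0.3,-0.003,2.0],[-0.05,5.6,0.35,-0.004,2.0],[-0.05,7,0.35,-0.005,2.0],[-0.1,8.4,0.35,-0.006,2.0],[-0.1,9.6,0.4,-0.007,2.0],[-0.1,10.6,0.4,-0.007,2.0],[-0.1,11,0.4,-0.007,2.0]], "force": 50}}

```text
clock: 26.57
eef_pos: [0.5532, -0.0289, 0.0981]
ee_rot: [[0.992, 0.118, 0.038], [0.119, -0.993, -0.007], [0.037, 0.011, -0.999]]
contact_force: [-0.6, 11.7, 13.5]
grip_width: 0.0271
```

```bash
python3 to.py; python3 look.py 25 side top|tail -1; python3 -c "
from geo import *
s=load('side',25);t=load('top',25)
crop(s,190,110,80,90,8,'sc25.png');crop(t,240,95,110,100,7,'tc25.png')"
```

```text
t 26.5667 p [ 0.5532 -0.0289  0.0981] yaw 0.1189 F [-0.62 11.65 13.5 ] M [2.78 0.63 0.04] w 0.0271
       [ 0.03687463,  0.01209709, -0.99924668]]), 'contact_force': array([-0.54250665,  4.78299282, 14.03865682]), 'grip_width': 0.0273039375349281}
```

View pics/sc25.png

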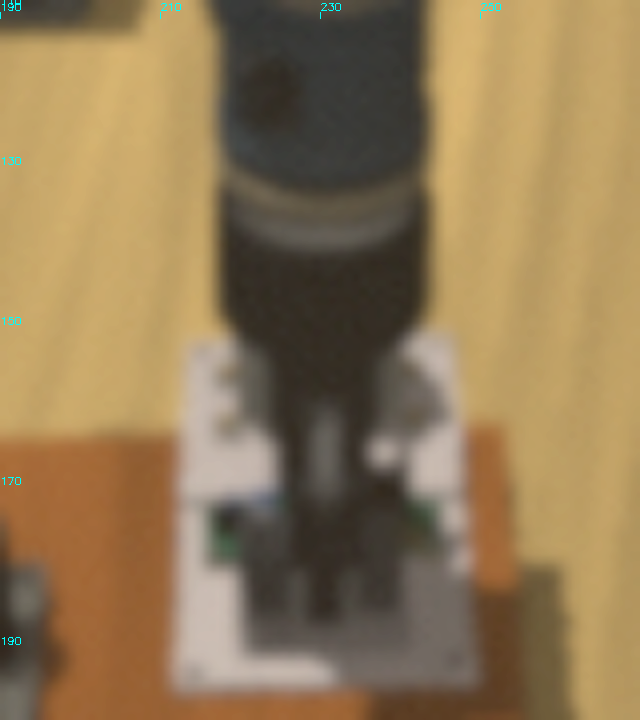

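View pics/tc25.png

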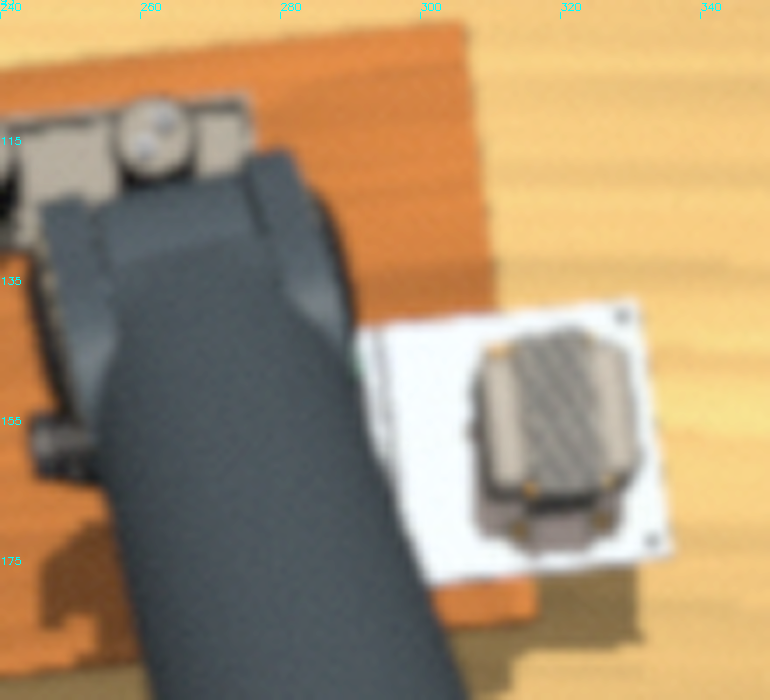

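```bash
python3 dist.py 25 7 240 95 378 328 390 450 465 22 536 615
python3 dist.py 25 7 240 95 638 298 671 552 465 22 536 615; python3 to.py
python3 - <<'E'
from geo import *
t=load('top','25');s=load('side','25')
g=cv2.cvtColor(t['pixels'],cv2.COLOR_RGB2GRAY).astype(float)
# dark line subpixel in rows
for r in range(143,160,2):
    seg=g[r,288:303]; print(r,seg.astype(int))
E
```

```text
line [[0.6166, -0.1037], [0.5646, -0.1083]] ang 0.0884 edge [[0.7512, -0.1419], [0.4961, -0.1683]] ang 0.103 dist [0.0519 0.0526] mid 0.0523 n [-0.10285283  0.99469658]
line [[0.6295, -0.2124], [0.5218, -0.224]] ang 0.1075 edge [[0.7512, -0.1419], [0.4961, -0.1683]] ang 0.103 dist [-0.0576 -0.0581] mid -0.0578 n [-0.10285283  0.99469658]
t 26.6667 p [ 0.5532 -0.0294  0.0981] yaw 0.1189 F [-0.54  4.78 14.04] M [ 1.93  0.51 -0.03] w 0.0273
143 [ 65  56  84 142 166 152 156 177 184 187 186 186 188 187 187]
145 [ 53  58  88 138 165 154 147 169 183 186 185 186 186 185 186]
147 [ 45  49  70 116 155 160 148 161 181 186 187 186 186 186 186]
149 [ 45  42  46  81 140 166 152 156 180 185 186 186 186 187 185]
151 [ 47  44  47  66 118 153 149 156 177 186 185 186 186 186 187]
153 [ 50  47  47  57 103 144 147 146 168 182 186 186 186 186 186]
155 [ 51  48  48  50  89 141 153 145 162 182 185 186 186 185 187]
157 [ 51  50  48  46  67 118 152 150 159 180 185 186 186 186 185]
159 [ 54  52  51  47  50  87 129 138 153 176 184 186 185 185 186]
```

```bash
python3 to.py .5584 -.0791 .0965 .116
```

```text
t 26.6667 p [ 0.5532 -0.0294  0.0981] yaw 0.1189 F [-0.54  4.78 14.04] M [ 1.93  0.51 -0.03] w 0.0273
delta cm [-0.08  4.99  0.22] turn 0.0029
```

>>> {"op": "arm_command", "data": {"deltas": [[0,0.4,0.3,0,2.0],[0,1.0,0.35,0,2.0],[0,1.6,0.4,0,2.0],[-0.05,2.3,0.4,0.001,2.0],[-0.05,3.0,0.4,0.002,2.0],[-0.05,3.6,0.4,0.003,2.0],[-0.1,4.2,0.4,0.003,2.0],[-0.1,4.6,0.4,0.003,2.0],[-0.1,4.9,0.4,0.003,2.0],[-0.1,5.0,0.4,0.003,2.0]], "force": 50}}

```text
clock: 27.5
eef_pos: [0.5614, -0.0733, 0.098]
ee_rot: [[0.992, 0.119, 0.044], [0.119, -0.993, -0.002], [0.044, 0.007, -0.999]]
contact_force: [-1.4, 12.8, 18.6]
grip_width: 0.0274
```

```bash
python3 to.py; python3 look.py 26 side top|tail -1; python3 -c "
from geo import *
s=load('side',26);t=load('top',26)
crop(s,190,110,80,90,8,'sc26.png');crop(t,260,95,100,85,8,'tc26.png')"
```

```text
t 27.5 p [ 0.5614 -0.0733  0.098 ] yaw 0.1197 F [-1.43 12.83 18.65] M [3.08 0.68 0.19] w 0.0274
       [ 0.04395412,  0.00729436, -0.99900692]]), 'contact_force': array([-0.45798926, 10.50537712, 18.52173386]), 'grip_width': 0.02738099173909097}
```

View pics/sc26.png

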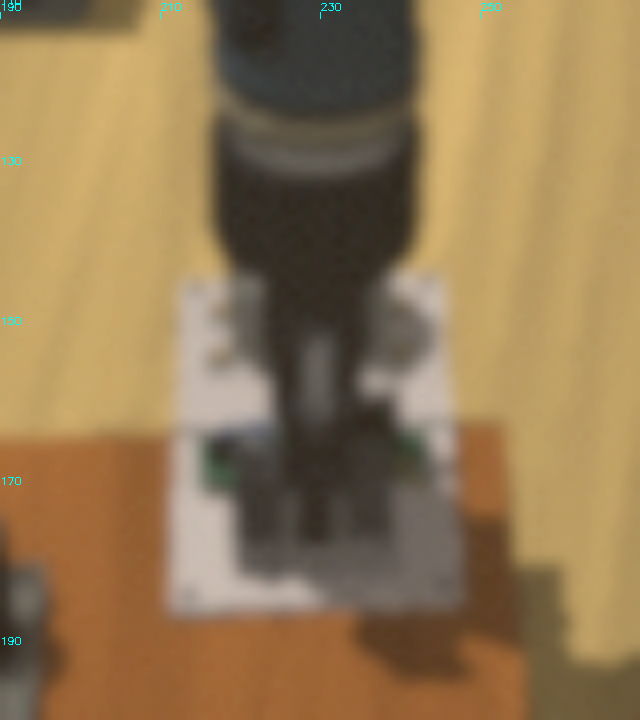

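View pics/tc26.png

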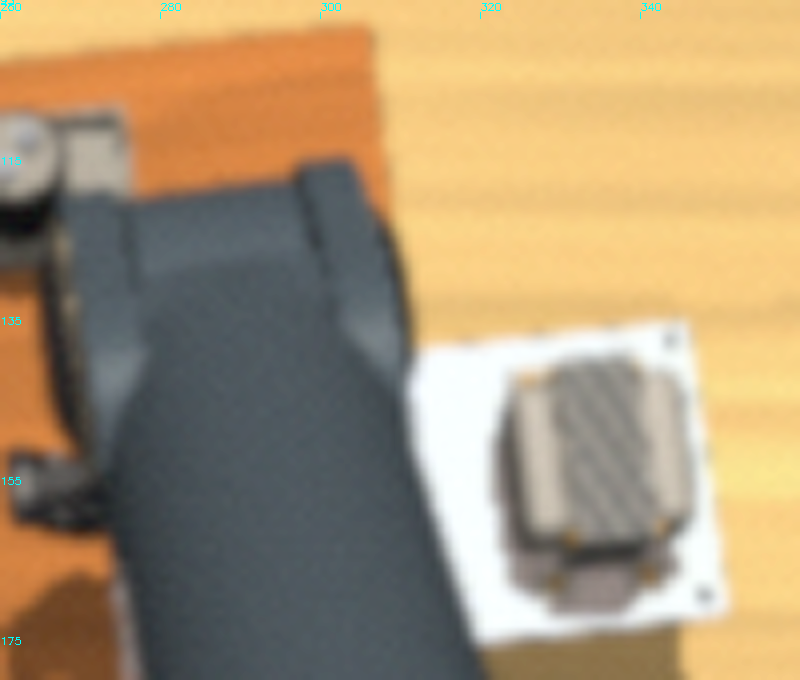

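```bash
cat > end.py <<'E'
import sys
from geo import *
tag=sys.argv[1]; t=load('top',tag);s=load('side',tag)
H=cv2.cvtColor(t['pixels'],cv2.COLOR_RGB2HSV).astype(int)
m=((H[...,1]<60)&(H[...,2]>140))
E=np.array([[.7512,-.1419],[.4961,-.1683]]);d=(E[0]-E[1])/np.linalg.norm(E[0]-E[1]);n=np.array([-d[1],d[0]])
g=H[...,1].astype(float)  # saturation: low on plate, high on bench
pts=[]
for r in range(int(sys.argv[2]),int(sys.argv[3])):
    row=g[r,320:370]; 
    k=[i for i in range(5,len(row)-1) if row[i]<80<=row[i+1]]
    if k: i=k[-1]; pts.append((320+i+(80-row[i])/(row[i+1]-row[i]),r))
pts=np.array(pts); P=onz(t,pts,.074)[:,:2]
a=np.polyfit(P[:,0],P[:,1],1); q=(P-E[1])@n
print(len(pts),'plate end ang',np.arctan(a[0]).round(4),'edge ang',np.arctan2(d[1],d[0]).round(4),'end dist',np.median(q).round(4),q.std().round(4),'line remaining',(.110+np.median(q)).round(4))
E
python3 end.py 26 140 168; python3 end.py 25 143 170;python3 to.py
```

```text
28 plate end ang 0.1126 edge ang 0.1031 end dist -0.1042 0.0003 line remaining 0.0058
27 plate end ang 0.1117 edge ang 0.1031 end dist -0.0598 0.0003 line remaining 0.0502
t 27.6 p [ 0.5614 -0.0734  0.098 ] yaw 0.1198 F [-0.46 10.51 18.52] M [2.88 0.62 0.1 ] w 0.0274
```

```bash
python3 - <<'E'
from geo import *
for tag in ['0','20']:
    t=load('top',tag); rgb=t['pixels'].astype(float)
    g=cv2.GaussianBlur(rgb[...,1]/(rgb[...,0]+1),(3,3),0)
    pts=[]
    for r in range(104,182):
        c0=305+(r-98)*10/85
        row=g[r]; lo=np.median(row[int(c0)-10:int(c0)-4]);hi=np.median(row[int(c0)+5:int(c0)+10]);th=(lo+hi)/2
        for i in range(int(c0)-5,int(c0)+6):
            if row[i]<th<=row[i+1]: pts.append((i+(th-row[i])/(row[i+1]-row[i]),r));break
    pts=np.array(pts);P=onz(t,pts,.07)[:,:2]
    vx,vy,x0,y0=cv2.fitLine(P.astype(np.float32),cv2.DIST_HUBER,0,.001,.001).ravel()
    if vx<0: vx,vy=-vx,-vy
    n=np.array([-vy,vx]);E=np.array([[.7512,-.1419],[.4961,-.1683]])
    print(tag,len(pts),'ang',np.arctan2(vy,vx),'pt at x=.56:',y0+(.56-x0)*vy/vx,'my old edge at .56:',np.interp(.56,E[::-1,0],E[::-1,1]),'resid',np.std((P-[x0,y0])@n))
E
```

```text
0 78 ang 0.105925836 pt at x=.56: -0.16103746 my old edge at .56: -0.16168706389651116 resid 0.00019639265925229632
20 78 ang 0.10564465 pt at x=.56: -0.16099912 my old edge at .56: -0.16168706389651116 resid 0.000179744446861648
```

```bash
python3 -c "
from geo import *
s=load('side','26')
crop(s,200,152,62,24,12,'sz26.png')"
```

```text
(no output)
```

View pics/sz26.png

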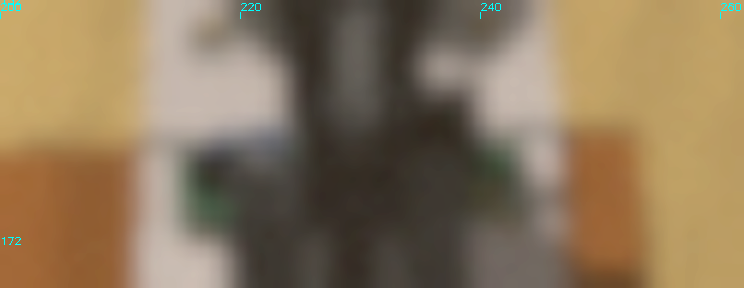

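```bash
cat > roll.py <<'E'
from geo import *
def topang(tag,r0,r1,c0,c1):
    t=load('top',tag);g=cv2.cvtColor(t['pixels'],cv2.COLOR_RGB2HSV)[...,1].astype(float);pts=[]
    for r in range(r0,r1):
        row=g[r,c0:c1];k=[i for i in range(2,len(row)-1) if row[i]<80<=row[i+1]]
        if k:i=k[-1];pts.append((c0+i+(80-row[i])/(row[i+1]-row[i]),r))
    P=onz(t,pts,.074)[:,:2];vx,vy,x0,y0=cv2.fitLine(P.astype(np.float32),cv2.DIST_HUBER,0,.001,.001).ravel()
    return np.arctan(vy/vx),y0-x0*vy/vx,len(pts)
def sideang(tag,c0,c1,ra,rb):
    s=load('side',tag);g=cv2.cvtColor(s['pixels'],cv2.COLOR_RGB2HSV)[...,1].astype(float);pts=[]
    for c in range(c0,c1):
        col=g[ra:rb,c];k=[i for i in range(1,len(col)-1) if col[i]<100<=col[i+1]]
        if k:i=k[-1];pts.append((c,ra+i+(100-col[i])/(col[i+1]-col[i])))
    P=onz(s,pts,.074)[:,:2];vx,vy,x0,y0=cv2.fitLine(P.astype(np.float32),cv2.DIST_HUBER,0,.001,.001).ravel()
    r=(P-[x0,y0])@[-vy,vx]
    return np.arctan(vy/vx),y0+(.53-x0)*vy/vx,len(pts),r.std()
for tag,tt,ss in [('0',(153,184,250,275),(215,250,240,252)),('20',(153,186,250,275),(215,250,240,252)),('23',(153,184,255,275),(214,230,240,252)),('24',(146,176,288,308),(213,250,215,235)),('25',(141,170,320,345),(214,230,190,202)),('26',(140,168,335,360),(213,232,180,192))]:
    print(tag,topang(tag,*tt),sideang(tag,*ss))
E
python3 roll.py
```

```text
0 (np.float32(0.05604445), np.float32(-0.047241516), 31) (np.float32(0.062180694), np.float32(0.20941587), 35, np.float64(0.00014007116099150002))
20 (np.float32(0.05625255), np.float32(-0.047360837), 33) (np.float32(0.055853583), np.float32(0.20953496), 35, np.float64(0.0002536421267987783))
23 (np.float32(0.055660408), np.float32(-0.04730942), 31) (np.float32(0.056152534), np.float32(0.2095105), 16, np.float64(0.0001016310150282168))
24 (np.float32(0.10439992), np.float32(-0.17188898), 30) (np.float32(0.09171836), np.float32(0.11369246), 37, np.float64(0.0009584973981057976))
25 (np.float32(0.11481191), np.float32(-0.28646317), 29) (np.float32(0.08885666), np.float32(0.006481448), 16, np.float64(0.0001945346950210156))
26 (np.float32(0.11261261), np.float32(-0.3299608), 28) (np.float32(0.13951133), np.float32(-0.04117387), 19, np.float64(0.00038027590449500484))
```

```bash
python3 -c "
from geo import *
s=load('side','26')
crop(s,205,174,52,20,14,'sz26b.png')
s=load('side','25')
crop(s,205,184,52,20,14,'sz25b.png')"
```

```text
(no output)
```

View pics/sz26b.png

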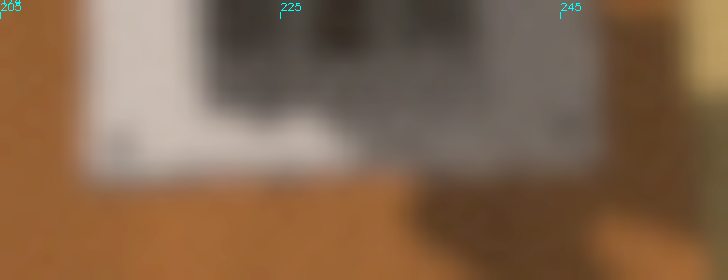

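View pics/sz25b.png

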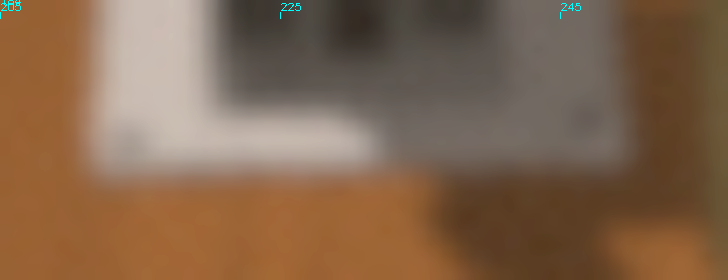

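```bash
python3 - <<'E'
from geo import *
for tag,L,R,y0 in [('26',(82,180),(605,172),174),('25',(92,172),(632,165),184)]:
    s=load('side',tag);C=lambda p:(205+p[0]/14-.46,y0+p[1]/14-.46)
    P=onz(s,[C(L),C(R)],.074)[:,:2];print(tag,P.round(4),np.linalg.norm(P[0]-P[1]),np.arctan2(*(P[0]-P[1])[::-1]))
# v sensitivity
s=load('side','26');print(proj(s,[[.62,-.03,.074],[.62,-.03,.078],[.62,-.026,.074]]))
E
```

```text
26 [[ 0.6128 -0.0323]
 [ 0.5018 -0.0416]] 0.1113599006950076 0.08298185667030505
25 [[0.6048 0.0106]
 [0.493  0.0017]] 0.11209540956125377 0.07932752263304212
[[207.88039843 186.79980925]
 [207.78976079 185.75787582]
 [207.6907723  187.65060062]]
```

>>> {"op": "arm_command", "data": {"deltas": [[0,0,0.1,0,2.0],[0,0,0.15,0,2.0],[0,0,0.2,0,2.0],[0,0,0.2,0,2.0],[0,0,0.2,0.003,2.0],[0,0,0.2,0.006,2.0],[0,0,0.2,0.006,2.0],[0,0,0.2,0.006,2.0],[0,0,0.2,0.006,2.0],[0,0,0.2,0.006,2.0]], "force": 20}}

```text
clock: 28.43
eef_pos: [0.5619, -0.0725, 0.098]
ee_rot: [[0.992, 0.115, 0.045], [0.116, -0.993, -0.002], [0.045, 0.007, -0.999]]
contact_force: [-4.3, 3.3, 17.8]
grip_width: 0.0274
```

```bash
python3 to.py; python3 look.py 27 side top|tail -1; python3 -c "
from geo import *
s=load('side',27);t=load('top',27)
crop(s,205,140,52,52,14,'sc27.png');crop(t,260,95,100,85,8,'tc27.png')"; python3 end.py 27 140 168
```

```text
t 28.4333 p [ 0.5619 -0.0725  0.098 ] yaw 0.1161 F [-4.27  3.26 17.83] M [1.03 1.33 0.38] w 0.0274
       [ 0.04458761,  0.00747499, -0.99897751]]), 'contact_force': array([-3.34898081,  1.62708286, 17.16743352]), 'grip_width': 0.02699540984669279}
28 plate end ang 0.1131 edge ang 0.1031 end dist -0.1035 0.0003 line remaining 0.0065
```

View pics/sc27.png

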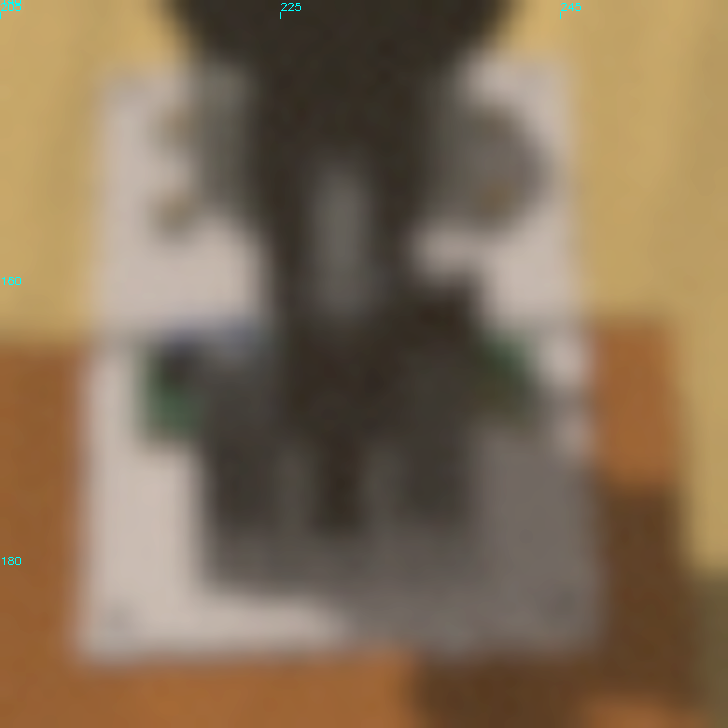

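```bash
python3 - <<'E'
from geo import *
s=load('side','27');C=lambda x,y:(205+x/14-.46,140+y/14-.46)
P=onz(s,[C(75,658),C(605,650),C(98,68),C(575,58)],.074)[:,:2]
print(P.round(4));print(np.linalg.norm(P[0]-P[2]),np.linalg.norm(P[1]-P[3]),'near ang',np.arctan2(*(P[0]-P[1])[::-1]),'far ang',np.arctan2(*(P[2]-P[3])[::-1]))
s=load('side','0')
S=lambda x,y:(x/4+150-.375,y/4+155-.375)
P=onz(s,[S(241,370),S(417,370),S(265,146),S(415,145)],.074)[:,:2]
print('tag0',np.linalg.norm(P[0]-P[2]),np.linalg.norm(P[1]-P[3]),np.arctan2(*(P[0]-P[1])[::-1]),np.arctan2(*(P[2]-P[3])[::-1]))
# line & riser edge in tag27
L=onz(s:=load('side','27'),[C(115,338),C(555,325)],.074)[:,:2];E=onz(s,[C(30,346),C(630,322)],.07)[:,:2]
print('line',L.round(4),np.arctan2(*(L[0]-L[1])[::-1]),'edge',E.round(4),np.arctan2(*(E[0]-E[1])[::-1]))
E
```

```text
[[ 0.6142 -0.0316]
 [ 0.5017 -0.0409]
 [ 0.6396 -0.2548]
 [ 0.5253 -0.2655]]
0.22471251781520912 0.22588759627374458 near ang 0.0826610825178244 far ang 0.09335358012451421
tag0 0.22390699144578766 0.2247510423469213 0.06183794597271842 0.06945343624322006
line [[ 0.6209 -0.1462]
 [ 0.5216 -0.1569]] 0.10717246021582401 edge [[ 0.6408 -0.1474]
 [ 0.5051 -0.1645]] 0.1248167622117792
```

```bash
python3 to.py .5575 -.0309 .0975 .116
```

```text
t 28.5333 p [ 0.5619 -0.0726  0.098 ] yaw 0.116 F [-3.35  1.63 17.17] M [0.98 1.29 0.38] w 0.027
delta cm [ 0.04 -4.19  0.02] turn 0.0
```

>>> {"op": "arm_command", "data": {"deltas": [[0,-0.4,0.1,0,2.0],[0,-1.0,0.1,0,2.0],[0,-1.6,0.1,0,2.0],[0,-2.2,0.1,0,2.0],[0,-2.8,0.1,0,2.0],[0,-3.4,0.1,0,2.0],[0,-4.0,0.1,0,2.0],[0,-4.4,0.1,0,2.0],[0,-4.6,0.1,0,2.0],[0,-4.6,0.1,0,2.0]], "force": 30}}

```text
clock: 29.37
eef_pos: [0.5583, -0.0304, 0.0981]
ee_rot: [[0.992, 0.113, 0.048], [0.114, -0.993, -0.007], [0.047, 0.012, -0.999]]
contact_force: [1.1, -6.3, 9.7]
grip_width: 0.0271
```

```bash
python3 to.py; python3 look.py 28 side top|tail -1; python3 end.py 28 140 168;python3 -c "
from geo import *
s=load('side',28);t=load('top',28)
crop(s,205,150,52,52,14,'sc28.png');crop(t,250,95,100,85,8,'tc28.png')"
```

```text
t 29.3667 p [ 0.5583 -0.0304  0.0981] yaw 0.114 F [ 1.07 -6.28  9.67] M [-0.36  0.3   0.06] w 0.0271
       [ 0.04714517,  0.0118745 , -0.99881747]]), 'contact_force': array([ 0.73173279, -6.64526447, 10.22669698]), 'grip_width': 0.02737459849358779}
28 plate end ang 0.1089 edge ang 0.1031 end dist -0.0614 0.0003 line remaining 0.0486
```

View pics/sc28.png

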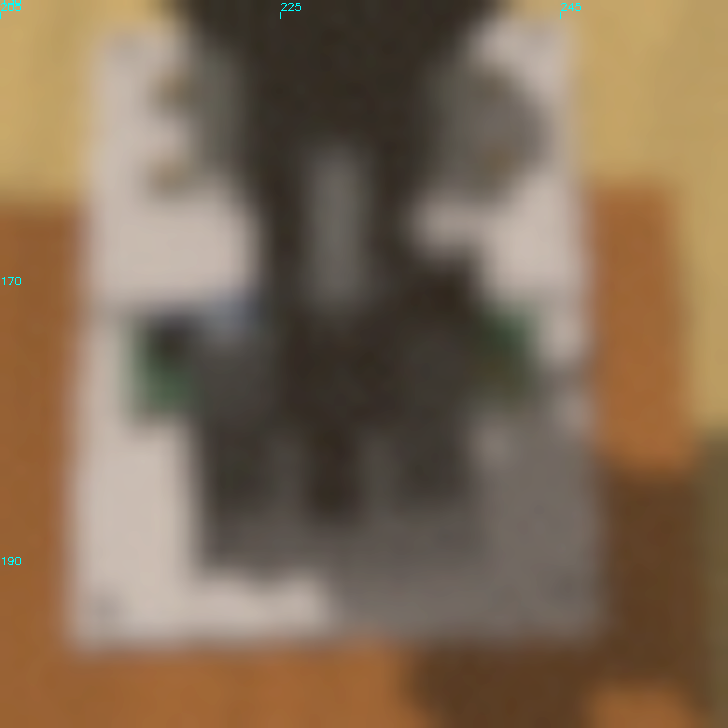

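>>> {"op": "arm_command", "data": {"deltas": [[0,0,0,0,2.8],[0,0,0,0,3.1],[0,0,0,0,3.4],[0,0,0,0,3.6],[0,0,0,0,3.6],[0,0,0,0,3.6],[0,0,0,0,3.6],[0,0,0,0,3.6],[0,0,0,0,3.6],[0,0,0,0,3.6]], "force": 30}}

```text
clock: 30.3
eef_pos: [0.5583, -0.0304, 0.0981]
ee_rot: [[0.992, 0.113, 0.048], [0.114, -0.993, -0.006], [0.047, 0.012, -0.999]]
contact_force: [-0.3, -0.1, 0.1]
grip_width: 0.0363
```

```bash
python3 to.py; python3 look.py 29 side top|tail -1; python3 end.py 29 140 168;python3 -c "
from geo import *
s=load('side',29);t=load('top',29)
crop(s,205,150,52,52,14,'sc29.png');crop(t,250,95,100,85,8,'tc29.png')"
```

```text
t 30.3 p [ 0.5583 -0.0304  0.0981] yaw 0.114 F [-0.27 -0.05  0.07] M [-0.02  0.02 -0.  ] w 0.0363
       [ 0.04707329,  0.0118787 , -0.99882081]]), 'contact_force': array([-0.00530782,  0.1195197 , -0.39118023]), 'grip_width': 0.03595996491824019}
28 plate end ang 0.1077 edge ang 0.1031 end dist -0.0621 0.0002 line remaining 0.0479
```

View pics/sc29.png

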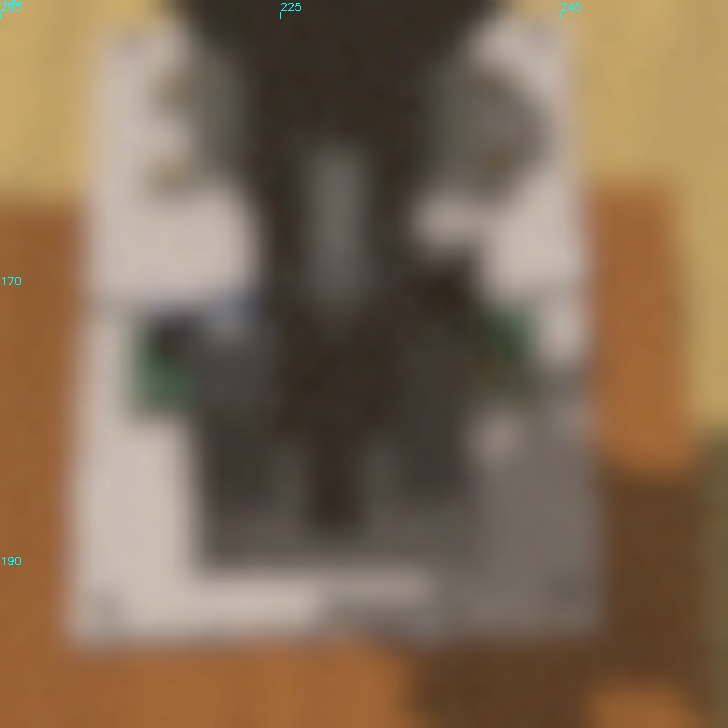

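>>> {"op": "arm_command", "data": {"deltas": [[0,0,0,0,3.3],[0,0,0,0,3.0],[0,0,0,0,2.7],[0,0,0,0,2.4],[0,0,0,0,2.0],[0,0,0,0,2.0],[0,0,0,0,2.0],[0,0,0.1,0,2.0],[0,0,0.1,0,2.0],[0,0,0.1,0,2.0]], "force": 60}}

```text
clock: 31.23
eef_pos: [0.5584, -0.0309, 0.0984]
ee_rot: [[0.993, 0.112, 0.048], [0.113, -0.994, -0.007], [0.047, 0.013, -0.999]]
contact_force: [-4.4, -2.9, 12.6]
grip_width: 0.0275
```

```bash
python3 to.py .5627 -.0743 .0972 .112; python3 look.py 30 top|tail -1; python3 end.py 30 140 168 2>/dev/null
```

```text
t 31.2333 p [ 0.5584 -0.0309  0.0984] yaw 0.113 F [-4.41 -2.94 12.65] M [ 0.02  0.95 -0.18] w 0.0275
delta cm [-0.07  4.36  0.17] turn 0.001
       [ 0.04733648,  0.01275201, -0.9987976 ]]), 'contact_force': array([-4.4571252 , -3.82144192, 11.56194428]), 'grip_width': 0.02702291731000939}
```

```bash
sed -i "s/;s=load('side',tag)//; s/E=np.array.*;d=/E=np.array([[.7512,-.1610+(.7512-.56)*.10620],[.4961,-.1610+(.4961-.56)*.10620]]);d=/" end.py; python3 end.py 30 140 168; python3 to.py .5637 -.0787 .0965 .111
```

```text
28 plate end ang 0.1054 edge ang 0.1058 end dist -0.0624 0.0002 line remaining 0.0476
t 31.2833 p [ 0.5584 -0.0309  0.0984] yaw 0.1131 F [-4.46 -3.82 11.56] M [ 0.1   0.94 -0.15] w 0.027
delta cm [-0.02  4.8   0.25] turn 0.0021
```

>>> {"op": "arm_command", "data": {"deltas": [[0,0.4,0.1,0,2.0],[0,1.0,0.15,0,2.0],[0,1.6,0.2,0,2.0],[0,2.2,0.2,0,2.0],[0,2.8,0.2,0,2.0],[0,3.4,0.25,0,2.0],[0,4.0,0.25,0,2.0],[0,4.5,0.25,0,2.0],[0,4.8,0.25,0,2.0],[0,4.8,0.25,0,2.0]], "force": 60}}

```text
clock: 32.12
eef_pos: [0.566, -0.0739, 0.0984]
ee_rot: [[0.992, 0.116, 0.053], [0.116, -0.993, -0.002], [0.052, 0.009, -0.999]]
contact_force: [-1.2, 8.6, 10.5]
grip_width: 0.0275
```

```bash
python3 look.py 31 side top|tail -1; python3 end.py 31 140 168; python3 to.py
```

```text
[ 0.05231576,  0.00883641, -0.9985915 ]]), 'contact_force': array([-0.40978932,  6.87534443, 10.5300602 ]), 'grip_width': 0.027368610435053266}
28 plate end ang 0.111 edge ang 0.1058 end dist -0.1059 0.0002 line remaining 0.0041
t 32.2167 p [ 0.566  -0.0739  0.0984] yaw 0.1166 F [-0.41  6.88 10.53] M [ 1.52  0.42 -0.02] w 0.0274
```

>>> {"op": "arm_command", "data": {"deltas": [[0,0.2,0.1,0.002,2.0],[0,0.3,0.2,0.004,2.0],[0,0.4,0.2,0.006,2.0],[0,0.5,0.2,0.008,2.0],[0,0.6,0.2,0.01,2.0],[0,0.7,0.2,0.01,2.0],[0,0.75,0.2,0.01,2.0],[0,0.8,0.2,0.01,2.0],[0,0.8,0.2,0.01,2.0],[0,0.8,0.2,0.01,2.0]], "force": 60}}

```text
clock: 33.05
eef_pos: [0.5676, -0.0756, 0.0983]
ee_rot: [[0.992, 0.11, 0.054], [0.11, -0.994, 0.003], [0.054, 0.003, -0.999]]
contact_force: [-4.9, 9.9, 15.4]
grip_width: 0.0272
```

```bash
python3 look.py 32 side top|tail -1; python3 end.py 32 140 168; python3 to.py;python3 -c "
from geo import *
s=load('side',32);t=load('top',32)
crop(s,165,110,100,95,7,'sc32.png');crop(t,200,85,155,105,5,'tc32.png')"
```

```text
[ 0.05405954,  0.00279375, -0.99853381]]), 'contact_force': array([-4.93983644, 10.83177312, 15.28890659]), 'grip_width': 0.027253195974045376}
28 plate end ang 0.103 edge ang 0.1058 end dist -0.1077 0.0002 line remaining 0.0023
t 33.15 p [ 0.5676 -0.0756  0.0983] yaw 0.1107 F [-4.94 10.83 15.29] M [ 1.73  1.24 -0.2 ] w 0.0273
```

View pics/sc32.png

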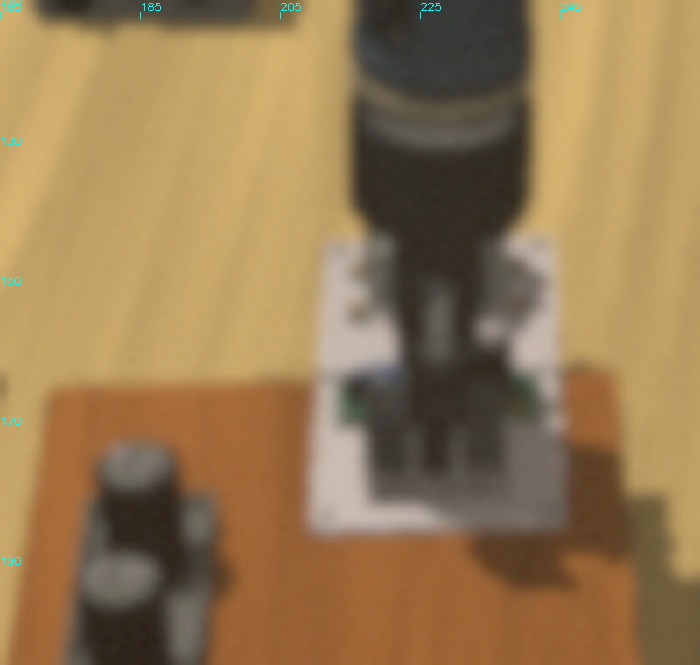

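View pics/tc32.png

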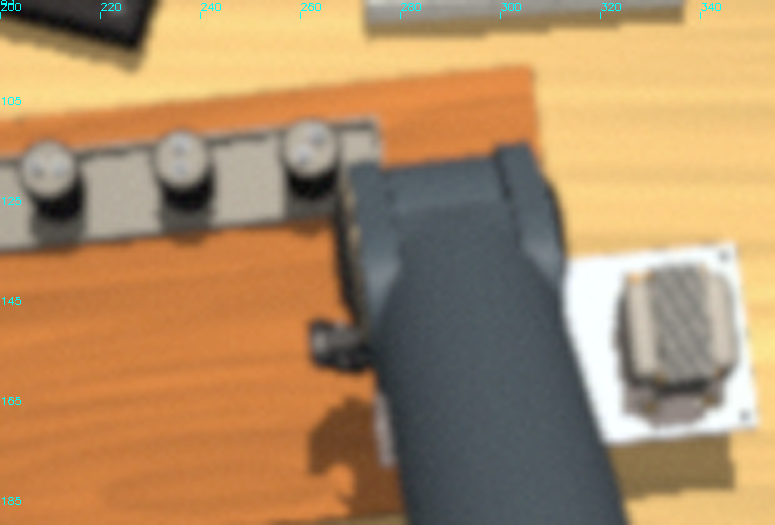

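>>> {"op": "arm_command", "data": {"deltas": [[0,0.2,0.05,0,2.0],[0,0.4,0.1,-0.001,2.0],[0,0.5,0.1,-0.002,2.0],[0,0.6,0.1,-0.003,2.0],[0,0.7,0.1,-0.003,2.0],[0,0.8,0.1,-0.003,2.0],[0,0.85,0.1,-0.003,2.0],[0,0.85,0.1,-0.003,2.0],[0,0.85,0.1,-0.003,2.0],[0,0.85,0.1,-0.003,2.0]], "force": 60}}

```text
clock: 33.98
eef_pos: [0.5689, -0.0788, 0.0987]
ee_rot: [[0.992, 0.117, 0.055], [0.117, -0.993, 0.008], [0.055, -0.002, -0.998]]
contact_force: [-3.8, 8.6, 12.2]
grip_width: 0.0272
```

```bash
python3 look.py 33 side top|tail -1; python3 end.py 33 140 168; python3 to.py
```

```text
[ 0.05507627, -0.00174891, -0.99848062]]), 'contact_force': array([-3.83098333,  8.88762691, 12.63690426]), 'grip_width': 0.02739129442645736}
28 plate end ang 0.11 edge ang 0.1058 end dist -0.1108 0.0002 line remaining -0.0008
t 34.0833 p [ 0.5689 -0.0788  0.0987] yaw 0.1171 F [-3.83  8.89 12.64] M [ 1.43  1.1  -0.16] w 0.0274
```

>>> {"op": "arm_command", "data": {"deltas": [[0,0,0.1,0,2.0],[0,-0.1,0.2,0.002,2.0],[0,-0.2,0.25,0.004,2.0],[0,-0.3,0.3,0.005,2.0],[0,-0.4,0.3,0.005,2.0],[0,-0.45,0.3,0.005,2.0],[0,-0.45,0.3,0.005,2.0],[0,-0.45,0.3,0.005,2.0],[0,-0.45,0.3,0.005,2.0],[0,-0.45,0.3,0.005,2.0]], "force": 60}}

```text
clock: 34.92
eef_pos: [0.5689, -0.0783, 0.0982]
ee_rot: [[0.992, 0.111, 0.055], [0.112, -0.994, 0.002], [0.055, 0.004, -0.998]]
contact_force: [-7.0, -8.4, 19.6]
grip_width: 0.0273
```

```bash
cat > react.py <<'E'
import numpy as np
from cell import robot
st=robot.read_state();F=np.array(st['contact_force']);M=np.array(st['wrist_torque'])
Mt=M+np.cross([0,0,.2],F);R=F[2]+8.3
print('R',R.round(1),'yR',((Mt[0]-.88-.028*F[1])/R).round(4),'(edge -.08..+.03) xR',(-(Mt[1]+.028*F[0])/R).round(4),'F',F.round(1),'M',M.round(2),'zax',st['ee_rot'][:,2].round(4),'p',st['eef_pos'].round(4))
E
python3 react.py; python3 look.py 34 side top|tail -1; python3 end.py 34 140 168
```

```text
R 27.9 yR -0.0179 (edge -.08..+.03) xR 0.0062 F [-7.  -8.4 19.6] M [-1.53  1.43  0.29] zax [ 0.0555  0.0022 -0.9985] p [ 0.5689 -0.0783  0.0982]
       [ 0.05539025,  0.00400273, -0.99845676]]), 'contact_force': array([-6.34324823, -8.10266776, 20.15548602]), 'grip_width': 0.026864335709928244}
28 plate end ang 0.1107 edge ang 0.1058 end dist -0.1107 0.0002 line remaining -0.0007
```

```bash
python3 -c "
from geo import *
s=load('side','34');t=load('top','34')
crop(s,200,140,62,52,12,'sz34.png')"; cd pics; python3 -c "
import cv2;cv2.imwrite('tf34.png',cv2.imread('top_34.png'))"
```

View pics/sz34.png

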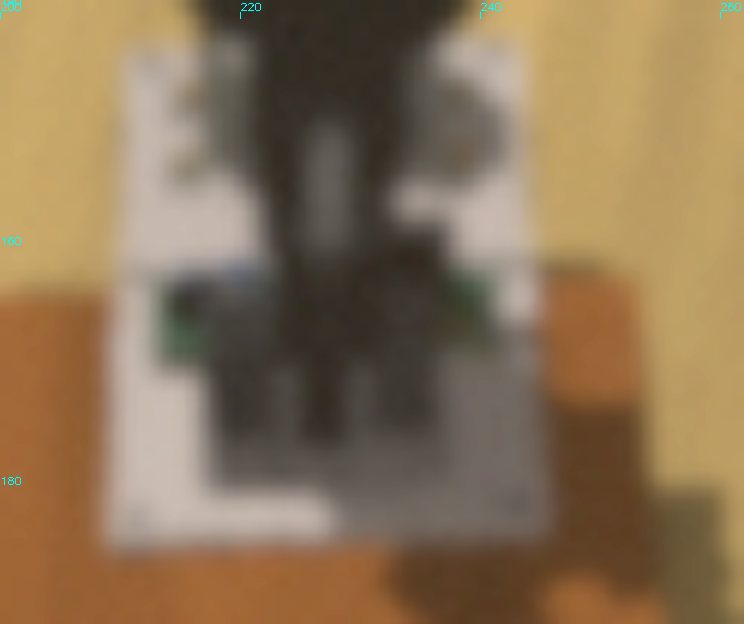

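View pics/tf34.png

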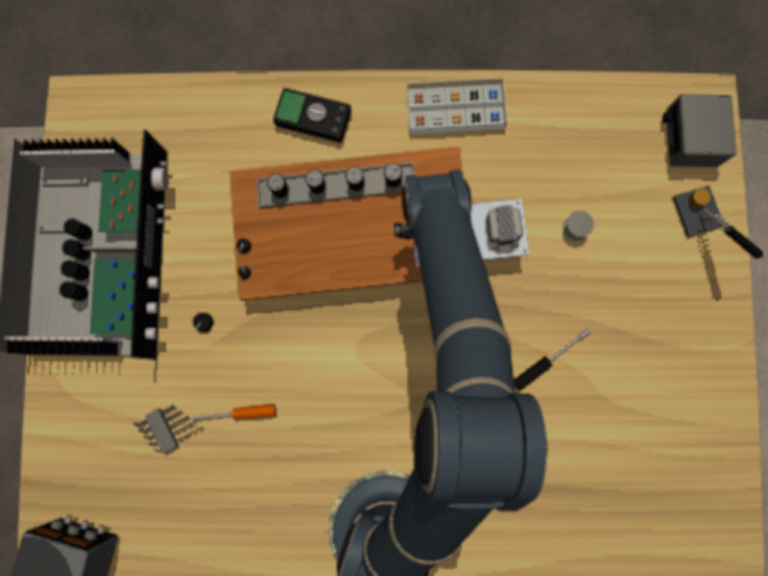

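```bash
python3 react.py; python3 -c "
from cell import robot
print(robot.sign_off())"
```

```text
R 28.5 yR -0.0187 (edge -.08..+.03) xR -0.0016 F [-6.3 -8.1 20.2] M [-1.5   1.49  0.25] zax [ 0.0555  0.0022 -0.9985] p [ 0.5689 -0.0783  0.0982]
the job is handed in; nothing more can be done
None
```

Both parts of the job are done and handed in at about 35 s. The can stands terminals up in the tray gap, and the plate is held flat with its line at the riser's edge.

**Can:** I tilted it up by pushing its bottom against the riser's end edge, which took several tries because the can slipped over the edge and slid on the riser. I then let it stand on the riser, took a fresh grip, set it in the gap and let go. The last top view shows four evenly spaced cans standing in the row, and the other things where they were at the start.

**Plate:** I gripped the heatsink and slid the plate out. Once I suspected it was being tilted, so I slid it back about 40 mm and let go. The picture barely changed, so it had been flat. I gripped it again and slid it out to the end.

**Last checks:**
- **Line position:** the top view puts it 0.7 mm past the edge, while a rougher reading from the side view puts it about 0.7 mm inside.
- **Line angle:** the top view shows it within 0.005 rad of the edge. The side view suggested a larger mismatch, but it also read the riser's own edge about 0.02 rad off, so I trusted the top view.
- **Hold:** the gripper presses down with about 20 N at a 60 N grip setting. The estimated support point is about 60 mm inside the edge, so the plate lies flat. Just before the final correction that point was only about 9 mm inside, so the hold was marginal for a moment.
- **Start gap:** the plate's outer end measured about 137 mm inside the edge at the start, not the 70–100 mm stated. I went by the pictures.

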